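# Load the cam lift and hold it at full height

### The arm

A 6-joint arm with a two-finger parallel gripper is mounted at the origin on the work surface. World frame = base frame: x ahead of the robot, y to its left, z up, the work surface at z = 0. Lengths are in m, angles in rad, forces in N, time in s.
With the tool pointing down it reaches from about 0.35 to 0.775 m from the base axis. Payload 5.5 kg.
Tool frame: the origin (TCP) lies midway between the tips of the shut fingers; the grasp point (between the pads) lies 19 mm behind it (env.tcp_to_grasp is the distance from the TCP to the grasp point, in m); z points along the fingers, y is the direction in which the jaws open and shut (so a half turn about z gives the same grasp; the last joint's range is limited). The gripper opens to 85 mm and grips with 20 to 120 N. Pads are 22 mm wide; open, the fingers measure 114 mm over their backs; the gripper's body (76 mm by 85 mm) begins 54 mm behind the grasp point. The pads swing forward as they close: fully open they stand 13 mm farther back than shut.
Start: joints at [1.051, 0.313, 0.046, 1.304, 0, 1.431], TCP at [0.213, 0.534, 0.209] pointing down, gripper open.
Joint ranges: [-2.76, 2.76], [-0.86, 1.69], [-1.03, 1.26], [-2.2, 2.34], [-1.47, 1.5], [-3.14, 3.14]. Speed limits (rad/s): [2.57, 2.57, 3.14, 3.14, 3.14, 3.14].

### API

Orientations are given as a unit quaternion [w, x, y, z].
In Python, from workcell import get_state, viewer, hand_in, finder, env gives the robot as it stands.
- The arm moves only by the tool arm_command, never from a script. Its argument "motion" is a list of rows, each an object of numbers: "x", "y", "z": the shift along the tool's x, y, z in mm; "rx", "ry", "rz": the turn, a rotation vector about the tool's x, y, z in degrees; "hand": the closure, from -1 (fully open) to 1 (shut). A call has 1 to 10 rows; each row is the pose to reach, as a shift and turn from the pose commanded when the call began, along the tool's axes at that moment; what a row does not reach only later rows make up. A row lasts 1/8 s, in which the tool goes at most 62.5 mm and 10.7 degrees, less where a joint would pass 70% of its speed; a pose out of reach is approached as far as the arm can. A call with a gripper value outside its range is refused whole. The fingers move at their own pace and stop on an object; "force" is the grip in N (left out, the last holds). Time passes only in rows, so rows that repeat a pose let the fingers close. It gives the time, the measured TCP pose, the force and the opening at its end, in the units of the state.
- get_state(): the state, without advancing time (a new reading comes with each control period).
- viewer.read_camera(name): name is "scene" or "top" or "wrist"; returns a dict with "image" (384x512x3 uint8, red, green, blue), "z_map" (384x512 float32, m along the optical axis (not along the pixel's ray), 0 where there is no reading), "intrinsics" (3x3 intrinsics, pixels), "rvec" (rotation vector, rad) and "tvec" (3), from world to camera coordinates, as OpenCV has them. Camera axes: x right, y down, z forward; pixel columns grow to the right and rows downward; lengths in m; the calibration is good to about 2 mm. The wrist camera is an equidistant fisheye: a pixel r from the principal point sees the ray r / f radians off the axis. A picture is of the moment at which its call begins.
- hand_in(): hands the job in, once; it reports no verdict.
Trained networks look in a picture, given as the dict that the camera call returned (one of the last four; its "shot" number tells which), for a name from the list of things; names that differ only in an ending like _2 or _b are one class to them, and where a whole thing is asked for, a point or a joint stands for the part that bears it (a point fixed in the world has none). Each returns a list of dicts, best first, with "score" (0 to 1); they miss things now and then, are a little off and sometimes report something else, mostly with a low value. They report only what shows in the picture. A call takes as long as a camera call.
- finder.find_in(picture, query): "at" ([column, row] in pixels, amid what is visible of it).
- finder.masks_of(picture, query): "region" (384x512 bool, what is visible of it) and "at" ([column, row] in pixels, amid what is visible of it).
The state is a dict: "clock": time; "joint_pos": joint angles; "qvel": joint speeds; "tau": joint torques, N m; "tcp_pos": TCP position; "orientation": TCP orientation; "wrist_force": force on the tool from outside, world axes, zero at the start; "ft_torque": the same for the moment, N m; "finger_gap": finger opening in m.
Only numpy, scipy, OpenCV 4.12 (cv2) and the standard library are available. Lean on these libraries where they do the work, as an engineer would, in place of code of your own. Each camera call takes 0.05 s, during which the arm holds its last target.

### The job

Of the three white plugs on the bench, find the one that fits the bore of the cam lift's stage closely (one is too thick to go in, one is so thin that it rattles) and, while the stage is down, seat it fully in the bore, upright, and let go of it. Then swing the lift's cam lever up to its point of highest lift, not past it, and finish while still holding the lever there: it springs back if it is let go. Leave the other two plugs standing on the bench, and do not knock over the amber bottle or the small vial.

Things in the scene. Friction and masses are not known exactly. Their poses are not given: they have to be found in the camera images.
- lift: The cam lift, fixed to the bench; place and yaw (within 0.3 rad) change. Origin on the bench below the bore's centre; x horizontal from its robot side to its far side, y to the left along the lever's axis, z up. Steel base plate 12 mm thick: x from -75 to 75 mm, y from -80 to 120 mm. A black sensor post, 24 (x) by 20 mm (y) and 150 mm tall, stands at y = 103 mm.
- bore (a point): Centre of the bore's mouth, in the top face of the stage, an 84 x 84 x 28 mm aluminium block that slides up and down. Axes as the lift's. The top is 105 to 110 mm above the bench at the start, 117 mm at the highest lift. Bore: 28.5 mm diameter, 22 mm deep, flat closed floor, 2 mm bevel at the mouth. A seated plug stands 48 mm out of it.
- lever_pivot (a point): Point on the lever's axis of rotation straight below the bore's centre, 55 mm above the bench. Axes as the lift's: the lever turns about y.
- lever_grip (a point): Centre of the lever's hand grip, a black round bar 16 mm in diameter, 62 mm long, along the lift's y. From the pivot, in the lift's axes, it is at (-110 cos q, -113, 110 sin q) mm, q the lever's angle. Its -y end is free; at the other a 12 mm steel arm carries it, 47 mm from the grip's centre. The bar can turn between the fingers. The point turns with the lever.
- cam_lever (a joint): Lever angle q, rad. 0: level, pointing to the lift's robot side (-x); it grows as the grip swings up; 1.571: upright, the highest lift; 2.2: stop on the far side, where the stage has sunk again. Starts from 0.05 to 0.35. Friction and a return spring resist: about 5 N at the grip near upright; let go there, it falls back towards its start.
- stage (a joint): Height of the stage above its lowest place, m: 0.012 x sin q. 0.012 is the highest lift.
- plug26_mid (a point): Centre (half-way up, 35 mm above its foot) of the white plastic calibration plug of 26 mm diameter, the one that fits the bore closely; about 55 g: a plain upright cylinder 70 mm tall with a small bevel at the foot and a small round metal plate on top. It starts standing on the bench; which of the three plugs stands where changes. Its z axis is the cylinder's axis.
- plug20_mid (a point): Centre (half-way up, 35 mm above its foot) of the white plastic calibration plug of 20 mm diameter, too thin for the bore, it rattles: a plain upright cylinder 70 mm tall with a small bevel at the foot and a small round metal plate on top. It starts standing on the bench; which of the three plugs stands where changes. Its z axis is the cylinder's axis.
- plug32_mid (a point): Centre (half-way up, 35 mm above its foot) of the white plastic calibration plug of 32 mm diameter, too thick to enter the bore: a plain upright cylinder 70 mm tall with a small bevel at the foot and a small round metal plate on top. It starts standing on the bench; which of the three plugs stands where changes. Its z axis is the cylinder's axis.
- vial: Small closed glass vial with black cap, 26 mm in diameter, 48 mm tall, standing among the plugs; origin at the centre of its underside, z axis up. A bystander, not to be knocked over.
- bottle: Amber bottle with white cap, 60 mm in diameter, 130 mm tall, standing behind the plugs; origin at the centre of its underside, z axis up. A bystander, not to be knocked over.

How it is judged:
By the outcome, as a careful person would: the job done as asked, in the order asked, and still so for the second after the job is handed in, while the arm keeps its last pose, push and grip.
It also fails if it takes over 48 s, if anything falls off the work surface, if the arm or the gripper's body presses on something with over 40 N, if the wrist force passes 120 N, or if a joint passes its speed limit or range.

## Working session

There is one attempt and no reset: what is moved stays moved. The work goes in short steps, Python scripts to look and compute and a tool call to move; the robot and the scene stay as the last step left them, time stands still between calls to the robot, and variables do not carry over. Pictures are saved under pics/ and viewed, and the job is handed in when it is done.

Besides the shell and the picture viewer there is one more tool, called after ">>>" in YAML: its name, and indented under it one key for each argument. arm_command: Moves the arm, as the interface text tells. Its arguments: {"type":"object","properties":{"motion":{"type":"array","items":{"type":"object","properties":{"x":{"type":"number"},"y":{"type":"number"},"z":{"type":"number"},"rx":{"type":"number"},"ry":{"type":"number"},"rz":{"type":"number"},"hand":{"type":"number"}}}},"force":{"type":"number"}},"required":["motion"]}

```bash
ls; mkdir -p pics; cat > h.py <<'E'
import numpy as np, cv2
from workcell import get_state, viewer, hand_in, finder, env
from scipy.spatial.transform import Rotation as R
def cam(n,fn=None):
    p=viewer.read_camera(n)
    if fn: cv2.imwrite('pics/'+fn,p['image'][:,:,::-1])
    return p
def world(p,mask=None):
    z=p['z_map'];K=p['intrinsics']
    v,u=np.nonzero((z>0)&(mask if mask is not None else True))
    d=z[v,u]
    P=np.c_[(u-K[0,2])/K[0,0]*d,(v-K[1,2])/K[1,1]*d,d]
    Rm=R.from_rotvec(np.ravel(p['rvec'])).as_matrix()
    return (P-np.ravel(p['tvec']))@Rm, u, v
E
python3 - <<'E'
from h import *
s=get_state();print(s)
for n in('scene','top'):
    p=cam(n,n+'0.png');print(n,p['intrinsics'],p['rvec'],p['tvec'])
    for q in ['plug26_mid','plug20_mid','plug32_mid','vial','bottle','bore','lever_grip','lift']:
        print(q,[(np.round(r['at']),round(r['score'],2)) for r in finder.find_in(p,q)][:3])
E
```

```text
pics
{'clock': 0.0, 'joint_pos': array([ 1.05138188e+00,  3.14018211e-01,  4.49991697e-02,  1.30359326e+00,
       -2.38790124e-05,  1.43119333e+00]), 'qvel': array([ 0.00095066, -0.00023914, -0.00043035,  0.00175785,  0.00188578,
       -0.00030139]), 'tau': array([ 6.40950439e-04, -4.80617523e+01,  2.98538697e+01,  1.90390495e-02,
       -1.39972462e-04, -1.29072262e-06]), 'tcp_pos': array([0.21292606, 0.53354258, 0.20820703]), 'orientation': array([-2.82508136e-04,  1.88766229e-01,  9.82021632e-01, -8.63003398e-04]), 'wrist_force': array([-0.27528993,  0.82475982,  0.10084847]), 'ft_torque': array([-0.00980367, -0.04041897,  0.00906764]), 'finger_gap': 0.0856328700886565}
scene [[405.91829944   0.         263.17462687]
 [  0.         405.91829944 190.554655  ]
 [  0.           0.           1.        ]] [ 0.93164664  2.43063671 -1.15083789] [ 0.42433036 -0.2013359   1.36076398]
plug26_mid [(array([339., 206.]), 0.84)]
plug20_mid [(array([287., 243.]), 0.6)]
plug32_mid [(array([230., 135.]), 0.67), (array([353., 254.]), 0.64)]
vial [(array([329., 235.]), 0.61)]
bottle [(array([291., 307.]), 0.85)]
bore [(array([217., 160.]), 0.55)]
lever_grip [(array([229., 138.]), 0.64)]
lift [(array([222., 187.]), 0.67), (array([212., 159.]), 0.38)]
top [[474.11134385   0.         261.28370283]
 [  0.         474.11134385 186.56678459]
 [  0.           0.           1.        ]] [ 2.12587635 -2.07183992  0.24253306] [0.01340574 0.62836617 0.96170562]
plug26_mid [(array([342., 192.]), 0.68), (array([202., 263.]), 0.56)]
plug20_mid [(array([205., 181.]), 0.42)]
plug32_mid [(array([140., 216.]), 0.73)]
vial []
bottle [(array([147., 131.]), 0.9)]
bore [(array([341., 192.]), 0.86), (array([146., 130.]), 0.31)]
lever_grip [(array([367., 237.]), 0.92)]
lift [(array([331., 201.]), 0.97)]
```

View pics/scene0.png

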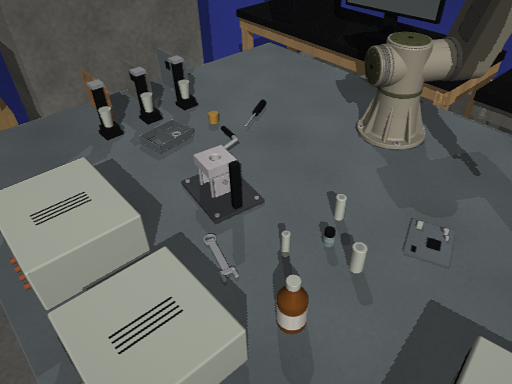

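View pics/top0.png

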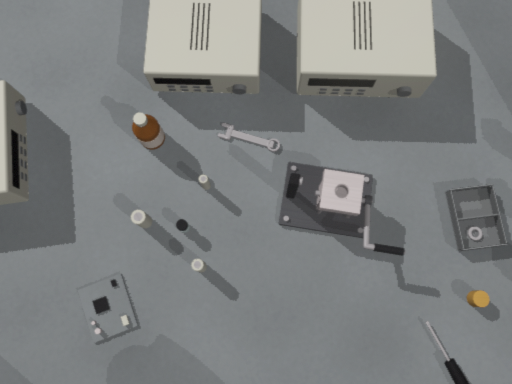

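The scene view shows three plugs: a thin one at (287,243), a mid one at (340,206) and a thick one at (358,257). The vial is at (329,236). In the top view the same plugs are at (205,181), (198,265) and (139,216), the bore is at (341,192) and the lever grip at (385,249). Next I'll measure their positions using the depth maps.

```bash
cat >> h.py <<'E'
def fitcirc(XY):
    A=np.c_[2*XY,np.ones(len(XY))];c=np.linalg.lstsq(A,(XY**2).sum(1),rcond=None)[0]
    return c[:2],np.sqrt(c[2]+c[0]**2+c[1]**2)
E
python3 - <<'E'
from h import *
p=cam('top');W,u,v=world(p)
for n,(a,b) in dict(thin=(205,181),thick=(139,216),mid=(198,265),vial=(182,225),bottle=(147,128)).items():
    m=(abs(u-a)<22)&(abs(v-b)<25)&(W[:,2]>.02)
    Q=W[m]; top=Q[Q[:,2]>Q[:,2].max()-.006]
    print(n,len(Q),Q[:,2].max().round(4),'topmean',top.mean(0).round(4),'ext',(np.ptp(top,axis=0)).round(4),len(top))
# stage
m=(abs(u-341)<26)&(abs(v-192)<26)&(W[:,2]>.098)&(W[:,2]<.118)
Q=W[m];print('stage',len(Q),np.median(Q[:,2]))
r=cv2.minAreaRect((Q[:,:2]*1000).astype(np.float32));print(r)
m=(abs(u-341)<14)&(abs(v-192)<14)&(W[:,2]<.10);print('bore',W[m].mean(0),len(W[m]),fitcirc(W[m][:,:2]))
m=(W[:,2]>.006)&(W[:,2]<.02)&(u>270)&(u<380)&(v>155)&(v<240)
print('base',cv2.minAreaRect((W[m][:,:2]*1000).astype(np.float32)))
m=(abs(u-386)<22)&(abs(v-249)<14)&(W[:,2]>.04);Q=W[m];print('grip',Q.mean(0),np.ptp(Q,axis=0),np.percentile(Q[:,2],[5,50,95]))
m=(abs(u-292)<12)&(abs(v-185)<18)&(W[:,2]>.14);Q=W[m];print('post',Q.mean(0),cv2.minAreaRect((Q[:,:2]*1000).astype(np.float32)))
p=cam('scene');W,u,v=world(p)
for n,(a,b) in dict(thin=(287,243),thick=(358,257),mid=(340,206),vial=(329,236)).items():
    m=(abs(u-a)<12)&(abs(v-b)<20)&(W[:,2]>.015)
    Q=W[m]; top=Q[Q[:,2]>Q[:,2].max()-.004]
    print(n,len(Q),Q[:,2].max().round(4),'topmean',top.mean(0).round(4),'ext',(np.ptp(top,axis=0)).round(4),'body',fitcirc(Q[(Q[:,2]<Q[:,2].max()-.008)][:,:2]))
m=(W[:,2]>.098)&(W[:,2]<.118)&(abs(u-215)<26)&(abs(v-160)<20)&(W[:,0]>.4);Q=W[m];print(Q.mean(0),cv2.minAreaRect((Q[:,:2]*1000).astype(np.float32)))
E
```

```text
thin 109 0.0742 topmean [0.6433 0.1579 0.0712] ext [0.0192 0.0176 0.0055] 59
thick 253 0.0756 topmean [0.5551 0.2926 0.072 ] ext [0.0292 0.03   0.006 ] 142
mid 148 0.0754 topmean [0.4567 0.1596 0.0718] ext [0.0232 0.0241 0.0058] 96
vial 124 0.0533 topmean [0.5444 0.2027 0.0496] ext [0.0225 0.0239 0.006 ] 87
bottle 829 0.1373 topmean [0.7565 0.2919 0.1331] ext [0.0238 0.0237 0.006 ] 62
stage 1496 0.10920958487301308
((614.6949462890625, -139.86575317382812), (84.53469848632812, 85.75146484375), 82.24227905273438)
bore [ 0.6177989  -0.14254076  0.08865495] 123 (array([ 0.61750694, -0.1423029 ]), np.float64(0.009387384848740826))
base ((628.6437377929688, -106.76287841796875), (237.9017791748047, 185.62762451171875), 87.01773834228516)
grip [ 0.49923139 -0.22630373  0.09703824] [0.03827833 0.08316597 0.016161  ] [0.09165671 0.09718536 0.10109445]
post [ 0.62706559 -0.03953073  0.14911196] ((627.7561645507812, -40.36510467529297), (24.64287567138672, 24.192584991455078), 81.96602630615234)
thin 182 0.0736 topmean [0.6412 0.1597 0.071 ] ext [0.0164 0.0175 0.0037] body (array([0.64157818, 0.1593475 ]), np.float64(0.008578910310902608))
thick 386 0.0735 topmean [0.5536 0.2944 0.0709] ext [0.032  0.0304 0.004 ] body (array([0.55323608, 0.29398272]), np.float64(0.015040253628410737))
mid 231 0.0733 topmean [0.4554 0.1615 0.0709] ext [0.0261 0.0265 0.004 ] body (array([0.45513168, 0.16109858]), np.float64(0.011732806194114178))
vial 167 0.0512 topmean [0.5427 0.2033 0.0486] ext [0.0224 0.023  0.004 ] body (array([0.54252315, 0.20415394]), np.float64(0.010475482025146149))
[ 0.61760038 -0.12955916  0.10838757] ((618.3038330078125, -104.39891052246094), (158.5879364013672, 86.15879821777344), 81.03350067138672)
```

```bash
cat >> h.py <<'E'
def mv(x,y,z,psi):
    """print shift(mm)/rotvec(deg) in tool axes to reach TCP xyz (m), tool down, jaw axis at psi deg"""
    s=get_state();q=s['orientation'];Rt=R.from_quat([q[1],q[2],q[3],q[0]]).as_matrix()
    d=Rt.T@(np.array([x,y,z])-s['tcp_pos'])*1000
    a=np.radians(psi);Y=np.array([np.cos(a),np.sin(a),0]);Z=np.array([0,0,-1.]);X=np.cross(Y,Z)
    rv=np.degrees(R.from_matrix(Rt.T@np.c_[X,Y,Z]).as_rotvec())
    print('shift',d.round(1),'rot',rv.round(2),'| tcp',s['tcp_pos'].round(4),'psi',np.degrees(np.arctan2(Rt[1,1],Rt[0,1])).round(1),'F',s['wrist_force'].round(1),'gap',round(s['finger_gap'],4),'t',s['clock'])
E
python3 -c "
from h import *
mv(.456,.1603,.13,82);mv(.456,.1603,.031,82)"
```

```text
shift [-364.1 -257.1   79.1] rot [ 1.000e-02  0.000e+00 -1.376e+01] | tcp [0.2132 0.5341 0.2091] psi 68.2 F [ 0.7 -0.6 -0.5] gap 0.0853 t 1.0
shift [-364.1 -257.1  178.1] rot [ 1.000e-02  0.000e+00 -1.376e+01] | tcp [0.2132 0.5341 0.2091] psi 68.2 F [ 0.7 -0.6 -0.5] gap 0.0853 t 1.0
```

>>> arm_command:
  motion:
    - {"x": -364,"y": -257,"z": 79,"rz": -14,"hand": -1}
    - {"x": -364,"y": -257,"z": 79,"rz": -14,"hand": -1}
    - {"x": -364,"y": -257,"z": 79,"rz": -14,"hand": -1}
    - {"x": -364,"y": -257,"z": 79,"rz": -14,"hand": -1}
    - {"x": -364,"y": -257,"z": 79,"rz": -14,"hand": -1}
    - {"x": -364,"y": -257,"z": 79,"rz": -14,"hand": -1}
    - {"x": -364,"y": -257,"z": 79,"rz": -14,"hand": -1}
    - {"x": -364,"y": -257,"z": 79,"rz": -14,"hand": -1}
    - {"x": -364,"y": -257,"z": 79,"rz": -14,"hand": -1}
    - {"x": -364,"y": -257,"z": 79,"rz": -14,"hand": -1}
  force: 20

```text
invalid input at $.motion[0]: expected keys x, y, z, rx, ry, rz, hand
```

```bash
python3 -c "
from h import *
mv(.456,.1603,.031,82)
p=cam('wrist','w1.png');print(p['intrinsics'],p['rvec'],p['tvec'])"
```

```text
shift [-364.1 -257.1  178.1] rot [ 1.000e-02  0.000e+00 -1.376e+01] | tcp [0.2132 0.5341 0.2091] psi 68.2 F [ 0.7 -0.6 -0.5] gap 0.0853 t 1.0
[[297.31863964   0.         256.0136051 ]
 [  0.         297.31863964 188.46063308]
 [  0.           0.           1.        ]] [-2.36707531 -1.60477184 -0.26298177] [-0.57381431 -0.04034275  0.38131419]
```

View pics/w1.png

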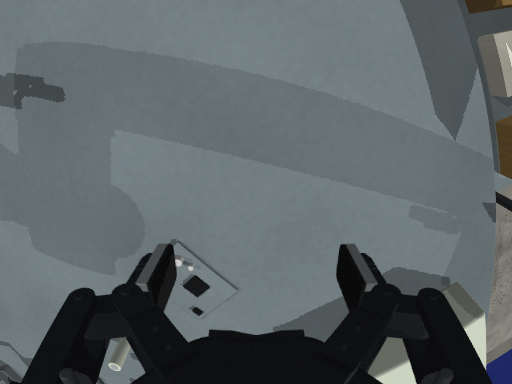

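The move was refused because every row needs all seven keys. The wrist view is still from the start pose, with the fingers at (155,280) and (360,280).

>>> arm_command:
  motion:
    - {"x": -364,"y": -257,"z": 79,"rx": 0,"ry": 0,"rz": -14,"hand": -1}
    - {"x": -364,"y": -257,"z": 79,"rx": 0,"ry": 0,"rz": -14,"hand": -1}
    - {"x": -364,"y": -257,"z": 79,"rx": 0,"ry": 0,"rz": -14,"hand": -1}
    - {"x": -364,"y": -257,"z": 79,"rx": 0,"ry": 0,"rz": -14,"hand": -1}
    - {"x": -364,"y": -257,"z": 79,"rx": 0,"ry": 0,"rz": -14,"hand": -1}
    - {"x": -364,"y": -257,"z": 79,"rx": 0,"ry": 0,"rz": -14,"hand": -1}
    - {"x": -364,"y": -257,"z": 79,"rx": 0,"ry": 0,"rz": -14,"hand": -1}
    - {"x": -364,"y": -257,"z": 79,"rx": 0,"ry": 0,"rz": -14,"hand": -1}
    - {"x": -364,"y": -257,"z": 79,"rx": 0,"ry": 0,"rz": -14,"hand": -1}
    - {"x": -364,"y": -257,"z": 79,"rx": 0,"ry": 0,"rz": -14,"hand": -1}
  force: 20

```text
clock: 2.3
tcp_pos: [0.4554, 0.1614, 0.1303]
orientation: [-0.0, 0.067, 0.998, 0.0]
wrist_force: [-0.1, 0.3, -0.4]
finger_gap: 0.0855
```

```bash
python3 -c "
from h import *
mv(.456,.1603,.031,82)
p=cam('wrist','w2.png')"
```

```text
shift [-0.8 -1.1 99.3] rot [ 0.03 -0.02  0.31] | tcp [0.4554 0.1614 0.1303] psi 82.3 F [-0.1  0.3 -0.4] gap 0.0855 t 2.3
```

View pics/w2.png

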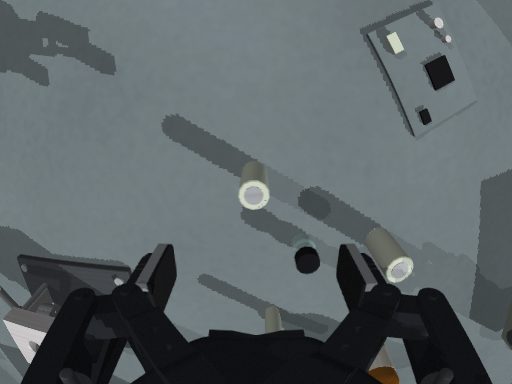

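The target plug is at (254,195), centred between the fingers. The vial's cap is at (306,260), clear of the fingers' path.

>>> arm_command:
  motion:
    - {"x": -1,"y": -1,"z": 50,"rx": 0,"ry": 0,"rz": 0,"hand": -1}
    - {"x": -1,"y": -1,"z": 98,"rx": 0,"ry": 0,"rz": 0,"hand": -1}
    - {"x": -1,"y": -1,"z": 98,"rx": 0,"ry": 0,"rz": 0,"hand": 0}
    - {"x": -1,"y": -1,"z": 98,"rx": 0,"ry": 0,"rz": 0,"hand": 0.5}
    - {"x": -1,"y": -1,"z": 98,"rx": 0,"ry": 0,"rz": 0,"hand": 0.5}
    - {"x": -1,"y": -1,"z": 98,"rx": 0,"ry": 0,"rz": 0,"hand": 0.5}
    - {"x": -1,"y": -1,"z": 98,"rx": 0,"ry": 0,"rz": 0,"hand": 0.5}
    - {"x": -1,"y": -1,"z": 98,"rx": 0,"ry": 0,"rz": 0,"hand": 0.5}
  force: 20

```text
clock: 3.35
tcp_pos: [0.4589, 0.1597, 0.0342]
orientation: [0.002, 0.068, 0.998, 0.001]
wrist_force: [-0.9, -0.3, 7.8]
finger_gap: 0.025
```

```bash
python3 -c "
from h import *
mv(.456,.1603,.031,-8)
p=cam('top');W,u,v=world(p);m=(abs(u-198)<18)&(abs(v-265)<18)&(W[:,2]>.05)&(W[:,2]<.08);print(len(W[m]))
p=cam('wrist','w3.png')"
```

```text
shift [2.9 0.2 3.2] rot [ 0.26  0.1  90.23] | tcp [0.4589 0.1597 0.0342] psi 82.2 F [-0.9 -0.3  7.8] gap 0.025 t 3.35
0
```

View pics/w3.png

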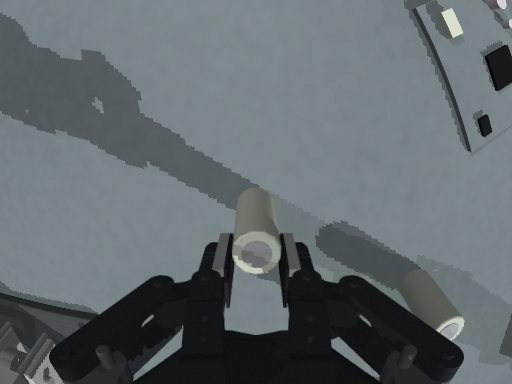

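The plug is held at (257,250). The 25 mm gap agrees with the 26 mm plug. Next I'll open partway, turn 90° and squeeze again, which centres it in both axes.

>>> arm_command:
  motion:
    - {"x": 0,"y": 0,"z": 0,"rx": 0,"ry": 0,"rz": 0,"hand": -0.6}
    - {"x": 1,"y": 0,"z": 0,"rx": 0,"ry": 0,"rz": 0,"hand": -0.6}
    - {"x": 2,"y": 0,"z": 0,"rx": 0,"ry": 0,"rz": 10,"hand": -0.6}
    - {"x": 2,"y": 0,"z": 0,"rx": 0,"ry": 0,"rz": 20,"hand": -0.6}
    - {"x": 2,"y": 0,"z": 0,"rx": 0,"ry": 0,"rz": 30,"hand": -0.6}
    - {"x": 2,"y": 0,"z": 0,"rx": 0,"ry": 0,"rz": 40,"hand": -0.6}
    - {"x": 2,"y": 0,"z": 0,"rx": 0,"ry": 0,"rz": 50,"hand": -0.6}
    - {"x": 2,"y": 0,"z": 0,"rx": 0,"ry": 0,"rz": 60,"hand": -0.6}
    - {"x": 2,"y": 0,"z": 0,"rx": 0,"ry": 0,"rz": 70,"hand": -0.6}
    - {"x": 2,"y": 0,"z": 0,"rx": 0,"ry": 0,"rz": 80,"hand": -0.6}

```text
clock: 4.7
tcp_pos: [0.4545, 0.1595, 0.0319]
orientation: [-0.0, 0.695, 0.719, -0.0]
wrist_force: [-0.2, -0.6, -0.3]
finger_gap: 0.0684
```

```bash
python3 -c "
from h import *
mv(.456,.1597,.034,-8)"
```

```text
shift [ 0.2  1.5 -2.1] rot [-0.03  0.01  9.9 ] | tcp [0.4545 0.1595 0.0319] psi 1.9 F [-0.2 -0.6 -0.3] gap 0.0684 t 4.7
```

>>> arm_command:
  motion:
    - {"x": 0,"y": 1,"z": -1,"rx": 0,"ry": 0,"rz": 10,"hand": -0.6}
    - {"x": 0,"y": 1,"z": -1,"rx": 0,"ry": 0,"rz": 10,"hand": 0.1}
    - {"x": 0,"y": 1,"z": -1,"rx": 0,"ry": 0,"rz": 10,"hand": 0.5}
    - {"x": 0,"y": 1,"z": -1,"rx": 0,"ry": 0,"rz": 10,"hand": 0.5}
    - {"x": 0,"y": 1,"z": -1,"rx": 0,"ry": 0,"rz": 10,"hand": 0.5}
    - {"x": 0,"y": 1,"z": -1,"rx": 0,"ry": 0,"rz": 10,"hand": 0.5}
    - {"x": 0,"y": 1,"z": -1,"rx": 0,"ry": 0,"rz": 10,"hand": 0.5}
  force: 25

```text
clock: 5.58
tcp_pos: [0.4558, 0.1596, 0.0331]
orientation: [-0.0, 0.753, 0.658, 0.0]
wrist_force: [0.2, -0.1, 2.7]
finger_gap: 0.0245
```

```bash
python3 -c "
from h import *
mv(.456,.1597,.16,-8)"
```

```text
shift [ 1.000e-01  2.000e-01 -1.269e+02] rot [-0.   -0.01  0.25] | tcp [0.4558 0.1596 0.0331] psi -7.7 F [ 0.2 -0.1  2.7] gap 0.0245 t 5.575
```

>>> arm_command:
  motion:
    - {"x": 0,"y": 0,"z": -40,"rx": 0,"ry": 0,"rz": 0,"hand": 0.5}
    - {"x": 0,"y": 0,"z": -90,"rx": 0,"ry": 0,"rz": 0,"hand": 0.5}
    - {"x": 0,"y": 0,"z": -140,"rx": 0,"ry": 0,"rz": 0,"hand": 0.5}
    - {"x": 0,"y": 0,"z": -160,"rx": 0,"ry": 0,"rz": 0,"hand": 0.5}

```text
clock: 6.08
tcp_pos: [0.4574, 0.1599, 0.1962]
orientation: [0.001, 0.753, 0.658, 0.002]
wrist_force: [1.5, 0.6, -0.6]
finger_gap: 0.0247
```

```bash
python3 - <<'E'
from h import *
mv(.6138,-.1399,.18,-7.8)
p=cam('top');W,u,v=world(p)
M=np.full(p['z_map'].shape,0.);M[v,u]=W[:,2]
m=(abs(u-341)<28)&(abs(v-192)<28)&(W[:,2]>.100)&(W[:,2]<.118);Q=W[m][:,:2]*1000
r=cv2.minAreaRect(Q.astype(np.float32));print(r,np.median(W[m][:,2]))
for yaw in (-6.8,-7.8,-8.8):
    a=np.radians(yaw);Rm=np.array([[np.cos(a),np.sin(a)],[-np.sin(a),np.cos(a)]]);L=Q@Rm.T
    lo,hi=[],[]
    c=[]
    for k in (0,1):
        o=L[:,1-k];b=np.round((o-np.median(o))/3).astype(int)
        l=[L[b==i,k].min() for i in range(-10,11)];h=[L[b==i,k].max() for i in range(-10,11)]
        c.append((np.median(l)+np.median(h))/2);print(yaw,k,np.median(h)-np.median(l),np.std(l),np.std(h))
    print('c',Rm.T@c)
im=p['image'][150:235,300:385];cv2.imwrite('pics/borecrop.png',cv2.resize(im,None,fx=7,fy=7,interpolation=cv2.INTER_CUBIC)[:,:,::-1])
E
```

```text
shift [-276.   195.4   16.7] rot [ 0.26 -0.09  0.05] | tcp [0.4574 0.1599 0.1962] psi -7.8 F [ 1.5  0.6 -0.6] gap 0.0247 t 6.075
((614.754150390625, -140.0408477783203), (84.68757629394531, 85.13027954101562), 82.28068542480469) 0.1092209130347454
-6.8 0 83.03726737894488 0.46172312542520183 0.8345991277587865
-6.8 1 82.86842763048085 0.7794390543349974 0.5708683318703903
c [ 614.47458786 -139.42823231]
-7.8 0 82.99459590053164 0.3227374634144938 0.6766847611730343
-7.8 1 83.10136547144054 0.8649422208750283 0.37245100767749384
c [ 614.42273196 -139.55449654]
-8.8 0 82.81672763610766 0.49378962857211506 0.7006309018261913
-8.8 1 82.99794200707932 0.7752749605577239 0.422351286505836
c [ 614.28965576 -139.68713175]
```

View pics/borecrop.png

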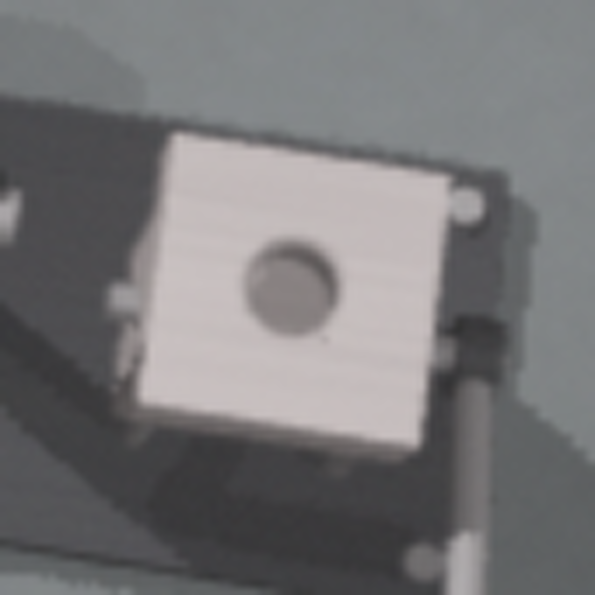

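The top crop shows the bore rim centred at about (292,287) in the crop, which agrees with the stage-centre fit. I'll move over it.

>>> arm_command:
  motion:
    - {"x": -50,"y": 35,"z": 0,"rx": 0,"ry": 0,"rz": 0,"hand": 0.5}
    - {"x": -100,"y": 70,"z": 0,"rx": 0,"ry": 0,"rz": 0,"hand": 0.5}
    - {"x": -150,"y": 105,"z": 0,"rx": 0,"ry": 0,"rz": 0,"hand": 0.5}
    - {"x": -200,"y": 140,"z": 0,"rx": 0,"ry": 0,"rz": 0,"hand": 0.5}
    - {"x": -250,"y": 175,"z": 5,"rx": 0,"ry": 0,"rz": 0,"hand": 0.5}
    - {"x": -276,"y": 195,"z": 13,"rx": 0,"ry": 0,"rz": 0,"hand": 0.5}
    - {"x": -276,"y": 195,"z": 13,"rx": 0,"ry": 0,"rz": 0,"hand": 0.5}
    - {"x": -276,"y": 195,"z": 13,"rx": 0,"ry": 0,"rz": 0,"hand": 0.5}

```text
clock: 7.12
tcp_pos: [0.611, -0.1396, 0.179]
orientation: [-0.001, 0.753, 0.658, -0.0]
wrist_force: [-0.6, -0.5, -0.7]
finger_gap: 0.0249
```

```bash
python3 - <<'E'
from h import *
mv(.6137,-.1396,.16,-7.8)
p=cam('wrist','w4.png');p2=cam('scene','s4.png')
cv2.imwrite('pics/s4c.png',cv2.resize(p2['image'][90:230,150:300],None,fx=4,fy=4)[:,:,::-1])
E
```

```text
shift [ 0.4  2.7 19. ] rot [-0.12 -0.05  0.04] | tcp [ 0.611  -0.1396  0.179 ] psi -7.8 F [-0.6 -0.5 -0.7] gap 0.0249 t 7.125
```

View pics/w4.png

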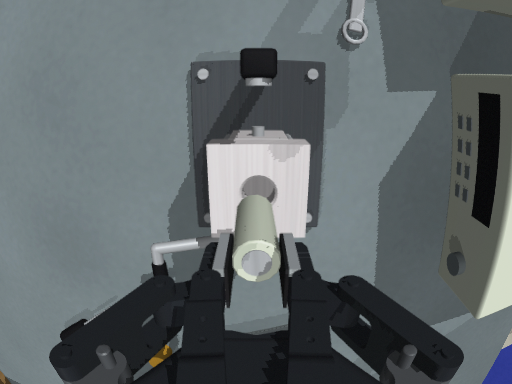

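View pics/s4c.png

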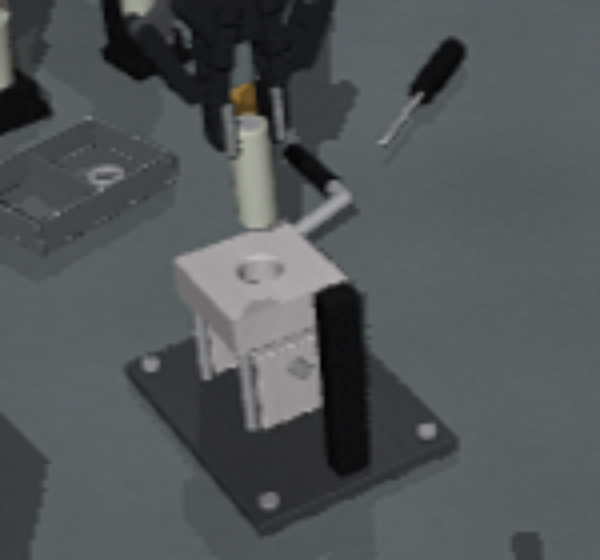

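The wrist view shows the bore at about (259,190), just beyond the plug foot at (256,200). The stage's left and right edges are at columns 207 and 309. I'll measure the bore and plug in this one frame.

```bash
cat >> h.py <<'E'
def wworld(p):
    z=p['z_map'];K=p['intrinsics'];v,u=np.nonzero(z>0);d=z[v,u]
    a=(u-K[0,2])/K[0,0];b=(v-K[1,2])/K[1,1];t=np.hypot(a,b)+1e-9
    k=np.tan(t)/t
    P=np.c_[a*k*d,b*k*d,d]
    Rm=R.from_rotvec(np.ravel(p['rvec'])).as_matrix()
    return (P-np.ravel(p['tvec']))@Rm,u,v
def wpix2w(p,u,v,z):
    K=p['intrinsics'];a=(u-K[0,2])/K[0,0];b=(v-K[1,2])/K[1,1];t=np.hypot(a,b)+1e-9;k=np.tan(t)/t
    Rm=R.from_rotvec(np.ravel(p['rvec'])).as_matrix();d=Rm.T@np.array([a*k,b*k,1]);c=-Rm.T@np.ravel(p['tvec'])
    return c+d*(z-c[2])/d[2]
E
python3 - <<'E'
from h import *
p=cam('wrist');W,u,v=wworld(p)
m=(u>195)&(u<320)&(v>130)&(v<240)&(W[:,2]>.10)&(W[:,2]<.117);Q=W[m][:,:2]*1000
print(len(Q),np.median(W[m][:,2]))
a=np.radians(-7.8);Rm=np.array([[np.cos(a),np.sin(a)],[-np.sin(a),np.cos(a)]]);L=Q@Rm.T
# x' extents binned by y'
x=L[:,0];y=L[:,1]
yb=np.round(y/2);l=[x[yb==i].min() for i in np.unique(yb)];h=[x[yb==i].max() for i in np.unique(yb)]
print('xlo',np.round(l,1));print('xhi',np.round(h,1))
xb=np.round(x/3);print('ytop',np.round([y[xb==i].max() for i in np.unique(xb)],1))
T=Rm@(np.array(get_state()['tcp_pos'][:2])*1000);print('tcp in lift axes',T)
# plug side points
m=(u>232)&(u<280)&(v>195)&(v<245)&(W[:,2]>.13);P=W[m];Lp=P[:,:2]*1000@Rm.T
for lo in np.arange(.14,.2,.008):
    k=(P[:,2]>lo)&(P[:,2]<lo+.008)
    if k.sum()>15:
        c,r=fitcirc(Lp[k]);print(round(lo,3),k.sum(),c.round(1),round(r,1),Lp[k,0].min().round(1),Lp[k,0].max().round(1),'ymax',Lp[k,1].max().round(1))
# rim of the bore in image
cv2.imwrite('pics/w4c.png',cv2.resize(p['image'][130:250,195:325],None,fx=6,fy=5,interpolation=cv2.INTER_CUBIC)[:,:,::-1])
E
```

```text
7222 0.10876507990298533
xlo [582.9 582.  582.3 582.4 582.5 582.5 581.7 582.  582.1 582.3 582.2 582.2
 582.4 582.5 581.9 581.7 582.  582.1 582.3 582.3 582.4 582.5 582.6 581.9
 581.9 582.  582.2 582.1 582.3 582.3 582.7 581.7 581.9 581.9 582.2 582.2
 582.  582.2 581.6 581.9 581.6 581.7 581.8 595. ]
xhi [665.2 666.1 665.9 665.6 665.5 665.5 665.4 666.1 666.1 665.6 665.7 665.5
 665.3 665.3 665.1 665.8 665.9 665.7 665.6 665.4 665.3 665.  665.1 665.9
 665.6 665.5 665.5 665.3 665.3 665.3 665.7 665.8 665.7 665.5 665.5 665.4
 665.3 665.9 665.9 665.8 665.6 665.8 665.6 649.8]
ytop [-15.6 -15.5 -15.6 -15.6 -15.  -14.8 -14.9 -15.  -14.8 -14.8 -14.9 -14.9
 -14.8 -14.9 -14.8 -15.  -14.9 -14.8 -14.8 -14.7 -14.8 -14.7 -14.8 -14.7
 -15.4 -15.4 -15.3 -15.2 -15.4]
tcp in lift axes [624.64701134 -54.67127823]
0.148 87 [621.7 -55.4] 12.3 609.4 633.1 ymax -42.8
0.156 146 [621.8 -55.3] 12.2 609.6 633.2 ymax -42.6
0.164 160 [621.8 -55.3] 12.2 609.7 633.1 ymax -42.9
0.172 179 [622.  -55.3] 12.2 609.9 633.4 ymax -42.6
0.18 212 [622.1 -55.4] 12.3 610.0 633.5 ymax -42.6
0.188 236 [622.3 -55.4] 12.2 610.1 633.8 ymax -42.4
0.196 273 [622.5 -55.8] 12.5 610.3 634.1 ymax -42.5
```

View pics/w4c.png

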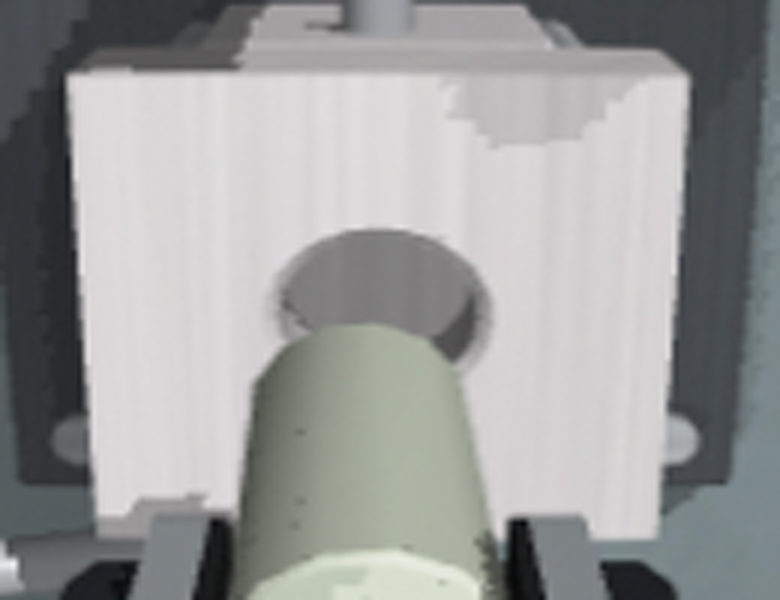

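>>> arm_command:
  motion:
    - {"x": -0.9,"y": 2.2,"z": 14,"rx": 0,"ry": 0,"rz": 0,"hand": 0.5}
    - {"x": -0.9,"y": 2.2,"z": 28,"rx": 0,"ry": 0,"rz": 0,"hand": 0.5}
    - {"x": -0.9,"y": 2.2,"z": 28,"rx": 0,"ry": 0,"rz": 0,"hand": 0.5}
    - {"x": -0.9,"y": 2.2,"z": 28,"rx": 0,"ry": 0,"rz": 0,"hand": 0.5}

```text
clock: 7.78
tcp_pos: [0.6137, -0.1412, 0.1519]
orientation: [-0.0, 0.753, 0.658, -0.0]
wrist_force: [-0.1, 0.1, -0.8]
finger_gap: 0.025
```

```bash
cat > meas.py <<'E'
from h import *
mv(.6137,-.1396,.142,-7.8)
p=cam('wrist','m%d.png'%(get_state()['clock']*1000));W,u,v=wworld(p)
m=(u>185)&(u<330)&(v>110)&(v<240)&(W[:,2]>.10)&(W[:,2]<.117);Q=W[m][:,:2]*1000
print(len(Q),np.median(W[m][:,2]))
a=np.radians(-7.8);Rm=np.array([[np.cos(a),np.sin(a)],[-np.sin(a),np.cos(a)]]);L=Q@Rm.T
x=L[:,0];y=L[:,1]
yb=np.round(y/2);b=[i for i in np.unique(yb) if (yb==i).sum()>40]
l=np.median([x[yb==i].min() for i in b]);h=np.median([x[yb==i].max() for i in b])
xb=np.round(x/3);yt=np.median([y[xb==i].max() for i in np.unique(xb)])
print('stage c',(l+h)/2,h-l,yt+.2-42,'tcp in lift axes',Rm@(np.array(get_state()['tcp_pos'][:2])*1000))
m=(u>228)&(u<284)&(v>150)&(v<245)&(W[:,2]>.122);P=W[m];Lp=P[:,:2]*1000@Rm.T
for lo in np.arange(.12,.2,.008):
    k=(P[:,2]>lo)&(P[:,2]<lo+.008)&(abs(Lp[:,0]-624)<16)
    if k.sum()>15:
        c,r=fitcirc(Lp[k]);print(round(lo,3),k.sum(),c.round(1),round(r,1),'mid',(Lp[k,0].min()+Lp[k,0].max()).round(1)/2,'ymax-13',(Lp[k,1].max()-13).round(1))
cv2.imwrite('pics/mc%d.png'%(get_state()['clock']*1000),cv2.resize(p['image'][130:250,195:325],None,fx=6,fy=5,interpolation=cv2.INTER_CUBIC)[:,:,::-1])
E
python3 meas.py; ls -t pics|head -1
```

```text
shift [ 1.6 -0.2  9.9] rot [-0.02 -0.01  0.04] | tcp [ 0.6137 -0.1412  0.1519] psi -7.8 F [-0.1  0.1 -0.8] gap 0.025 t 7.775
8263 0.10877487108601998
stage c 623.8619281328558 83.7175973880943 -56.73618908402998 tcp in lift axes [627.48956316 -56.78436389]
0.12 96 [624.4 -57.4] 12.3 mid 623.85 ymax-13 -57.8
0.128 151 [624.4 -57.3] 12.2 mid 623.9 ymax-13 -57.7
0.136 157 [624.6 -57.2] 12.2 mid 624.05 ymax-13 -57.6
0.144 182 [624.7 -57.2] 12.1 mid 624.4 ymax-13 -57.5
0.152 215 [624.8 -57.4] 12.3 mid 624.5 ymax-13 -57.7
0.16 238 [625.  -57.3] 12.2 mid 624.7 ymax-13 -57.3
0.168 261 [625.2 -57.8] 12.6 mid 625.3 ymax-13 -57.5
0.176 351 [625.4 -57.1] 13.0 mid 625.35 ymax-13 -57.5
0.184 262 [625.3 -57. ] 12.6 mid 625.35 ymax-13 -57.2
mc7825.png
```

>>> arm_command:
  motion:
    - {"x": 0.8,"y": -0.3,"z": 4,"rx": 0,"ry": 0,"rz": 0,"hand": 0.5}
    - {"x": 0.8,"y": -0.3,"z": 9,"rx": 0,"ry": 0,"rz": 0,"hand": 0.5}
    - {"x": 0.8,"y": -0.3,"z": 12,"rx": 0,"ry": 0,"rz": 0,"hand": 0.5}
    - {"x": 0.8,"y": -0.3,"z": 15,"rx": 0,"ry": 0,"rz": 0,"hand": 0.5}
    - {"x": 0.8,"y": -0.3,"z": 16,"rx": 0,"ry": 0,"rz": 0,"hand": 0.5}

```text
clock: 8.45
tcp_pos: [0.6136, -0.1405, 0.1358]
orientation: [-0.0, 0.753, 0.658, -0.0]
wrist_force: [0.2, 0.2, -1.5]
finger_gap: 0.0247
```

```bash
python3 meas.py; ls -t pics|head -1
```

```text
shift [ 0.9  0.  -6.2] rot [-0.02 -0.01  0.04] | tcp [ 0.6136 -0.1405  0.1358] psi -7.8 F [ 0.2  0.2 -1.5] gap 0.0247 t 8.45
8858 0.10878755366409903
stage c 623.9234821190913 83.66927708486855 -56.73155976610096 tcp in lift axes [626.9549439  -55.92520483]
0.12 129 [624.3 -56.5] 12.1 mid 623.8 ymax-13 -56.8
0.128 178 [624.4 -56.5] 12.1 mid 624.1 ymax-13 -56.9
0.136 213 [624.6 -56.6] 12.2 mid 624.25 ymax-13 -56.7
0.144 239 [624.8 -56.6] 12.2 mid 624.5 ymax-13 -56.9
0.152 261 [625. -57.] 12.5 mid 625.05 ymax-13 -56.8
0.16 353 [625.2 -56.4] 12.9 mid 625.1 ymax-13 -56.7
0.168 255 [624.8 -53.4] 10.4 mid 625.1 ymax-13 -56.7
mc8500.png
```

It has entered 6 mm with no force, so I'll keep going down to the floor.

>>> arm_command:
  motion:
    - {"x": 0,"y": 0,"z": 4,"rx": 0,"ry": 0,"rz": 0,"hand": 0.5}
    - {"x": 0,"y": 0,"z": 8,"rx": 0,"ry": 0,"rz": 0,"hand": 0.5}
    - {"x": 0,"y": 0,"z": 11,"rx": 0,"ry": 0,"rz": 0,"hand": 0.5}
    - {"x": 0,"y": 0,"z": 14,"rx": 0,"ry": 0,"rz": 0,"hand": 0.5}
    - {"x": 0,"y": 0,"z": 15,"rx": 0,"ry": 0,"rz": 0,"hand": 0.5}
    - {"x": 0,"y": 0,"z": 16,"rx": 0,"ry": 0,"rz": 0,"hand": 0.5}
    - {"x": 0,"y": 0,"z": 16,"rx": 0,"ry": 0,"rz": 0,"hand": 0.5}

```text
clock: 9.38
tcp_pos: [0.6138, -0.1406, 0.1202]
orientation: [0.0, 0.753, 0.658, 0.0]
wrist_force: [-0.6, -0.3, -1.0]
finger_gap: 0.0246
```

```bash
python3 -c "
from h import *
mv(.6137,-.1396,.119,-7.8)"
```

```text
shift [ 1.  -0.2  1.2] rot [ 0.02 -0.    0.04] | tcp [ 0.6138 -0.1406  0.1202] psi -7.8 F [-0.6 -0.3 -1. ] gap 0.0246 t 9.375
```

>>> arm_command:
  motion:
    - {"x": 0,"y": 0,"z": 1,"rx": 0,"ry": 0,"rz": 0,"hand": 0.5}
    - {"x": 0,"y": 0,"z": 2,"rx": 0,"ry": 0,"rz": 0,"hand": 0.5}
    - {"x": 0,"y": 0,"z": 2,"rx": 0,"ry": 0,"rz": 0,"hand": 0.5}

```text
clock: 9.75
tcp_pos: [0.614, -0.1407, 0.1198]
orientation: [0.001, 0.753, 0.658, 0.0]
wrist_force: [-3.4, 0.6, 8.4]
finger_gap: 0.0244
```

Contact came at TCP z 0.1198, against a predicted 0.1199, with 8.4 N, so the plug is on the floor of the bore. I'll release it and rise.

>>> arm_command:
  motion:
    - {"x": 0,"y": 0,"z": -1,"rx": 0,"ry": 0,"rz": 0,"hand": 0.3}
    - {"x": 0,"y": 0,"z": -1,"rx": 0,"ry": 0,"rz": 0,"hand": -0.2}
    - {"x": 0,"y": 0,"z": -1,"rx": 0,"ry": 0,"rz": 0,"hand": -0.6}
    - {"x": 0,"y": 0,"z": -1,"rx": 0,"ry": 0,"rz": 0,"hand": -0.6}
    - {"x": 0,"y": 0,"z": -1,"rx": 0,"ry": 0,"rz": 0,"hand": -0.6}
    - {"x": 0,"y": 0,"z": -30,"rx": 0,"ry": 0,"rz": 0,"hand": -0.6}
    - {"x": 0,"y": 0,"z": -60,"rx": 0,"ry": 0,"rz": 0,"hand": -0.6}
    - {"x": 0,"y": 0,"z": -90,"rx": 0,"ry": 0,"rz": 0,"hand": -0.6}
    - {"x": 0,"y": 0,"z": -90,"rx": 0,"ry": 0,"rz": 0,"hand": -0.6}

```text
clock: 10.88
tcp_pos: [0.6153, -0.1411, 0.211]
orientation: [0.002, 0.753, 0.658, 0.001]
wrist_force: [0.8, -0.1, -0.4]
finger_gap: 0.0683
```

```bash
python3 - <<'E'
from h import *
p=cam('wrist','w6.png');W,u,v=wworld(p)
a=np.radians(-7.8);Rm=np.array([[np.cos(a),np.sin(a)],[-np.sin(a),np.cos(a)]])
m=(abs(u-258)<40)&(v>150)&(v<270)&(W[:,2]>.118)&(W[:,2]<.2);P=W[m];print(P[:,2].max())
Lp=P[:,:2]*1000@Rm.T
for lo in np.arange(.12,.165,.008):
    k=(P[:,2]>lo)&(P[:,2]<lo+.008)
    if k.sum()>15: c,r=fitcirc(Lp[k]);print(round(lo,3),k.sum(),c.round(1),round(r,1))
mv(.6137,-.1396,.119,-7.8)
p2=cam('scene')
cv2.imwrite('pics/s6c.png',cv2.resize(p2['image'][90:230,150:300],None,fx=4,fy=4)[:,:,::-1])
E
```

```text
0.15908926690353267
0.12 67 [624.4 -57.2] 12.8
0.128 72 [624.4 -57.2] 12.8
0.136 74 [624.3 -57.1] 12.7
0.144 90 [624.4 -57.1] 12.8
0.152 798 [624.3 -56.4] 9.1
shift [ 1.1 -1.1 90.1] rot [0.14 0.03 0.04] | tcp [ 0.6144 -0.1408  0.2091] psi -7.8 F [-0.1 -0.5  0.2] gap 0.0682 t 10.925
```

View pics/w6.png

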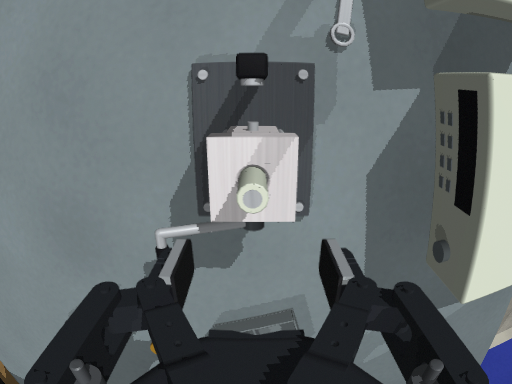

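View pics/s6c.png

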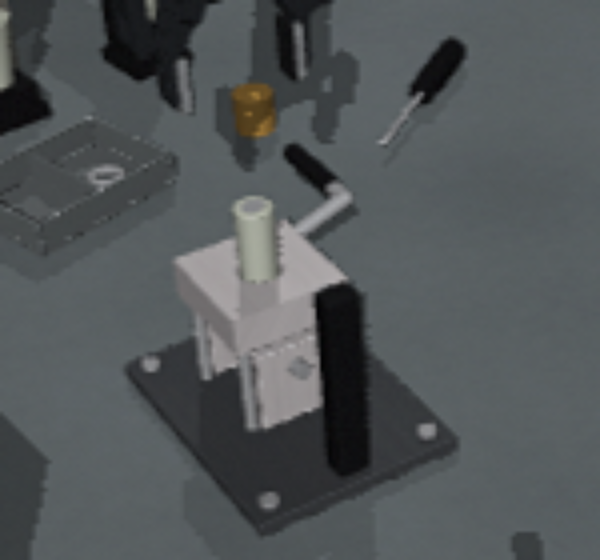

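The plug stands upright in the bore, with the wrist view showing its top at (253,197). The plug's centre is the same at every height, and it is released. The lever knee is at (160,237) in the wrist view. Next I'll move above the grip.

>>> arm_command:
  motion:
    - {"x": -38,"y": -35,"z": 0,"rx": 0,"ry": 0,"rz": 0,"hand": -0.4}
    - {"x": -76,"y": -70,"z": 0,"rx": 0,"ry": 0,"rz": 0,"hand": -0.4}
    - {"x": -113,"y": -104,"z": 0,"rx": 0,"ry": 0,"rz": 0,"hand": -0.4}
    - {"x": -113,"y": -104,"z": 40,"rx": 0,"ry": 0,"rz": 0,"hand": -0.4}
    - {"x": -113,"y": -104,"z": 70,"rx": 0,"ry": 0,"rz": 0,"hand": -0.4}
    - {"x": -113,"y": -104,"z": 70,"rx": 0,"ry": 0,"rz": 0,"hand": -0.4}

```text
clock: 11.72
tcp_pos: [0.4926, -0.2369, 0.1345]
orientation: [-0.004, 0.753, 0.657, -0.001]
wrist_force: [-0.3, 0.2, 0.5]
finger_gap: 0.0598
```

```bash
python3 - <<'E'
from h import *
mv(.4957,-.2385,.072,-7.8)
p=cam('wrist','w7.png');W,u,v=wworld(p)
a=np.radians(-7.8);Rm=np.array([[np.cos(a),np.sin(a)],[-np.sin(a),np.cos(a)]])
B=Rm@np.array([614,-140.6])
L=W[:,:2]*1000@Rm.T-B
m=(L[:,0]<-80)&(L[:,0]>-130)&(L[:,1]>-150)&(L[:,1]<-85)&(W[:,2]>.06)&(W[:,2]<.11)
print(m.sum(),u[m].min(),u[m].max(),v[m].min(),v[m].max())
for lo in range(-150,-80,8):
    k=m&(L[:,1]>lo)&(L[:,1]<lo+8)
    if k.sum()>10: print(lo,k.sum(),'x',L[k,0].min().round(1),L[k,0].max().round(1),'z',np.percentile(W[k,2],[2,98]).round(4))
E
```

```text
shift [-1.4  3.7 62.5] rot [-0.39 -0.2   0.01] | tcp [ 0.4926 -0.2369  0.1345] psi -7.8 F [-0.3  0.2  0.5] gap 0.0598 t 11.725
1489 249 270 170 247
-150 59 x -114.1 -99.9 z [0.0934 0.0992]
-142 175 x -114.0 -100.0 z [0.0932 0.0997]
-134 172 x -114.0 -100.1 z [0.0934 0.0999]
-126 188 x -113.9 -100.2 z [0.0934 0.0999]
-118 191 x -114.7 -100.4 z [0.094  0.0999]
-110 213 x -114.7 -99.0 z [0.0913 0.0999]
-102 231 x -114.6 -99.1 z [0.0925 0.0997]
-94 228 x -114.5 -100.0 z [0.0931 0.0999]
-86 32 x -114.4 -100.1 z [0.0938 0.0998]
```

View pics/w7.png

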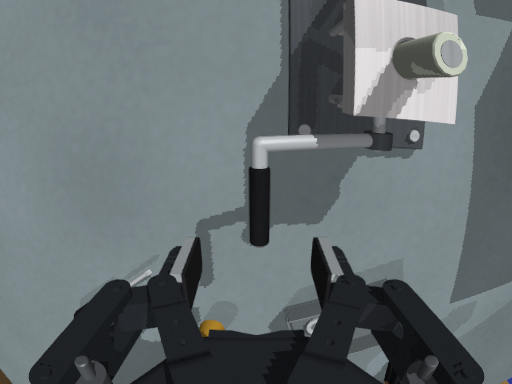

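The grip bar runs from (260,168) to (260,245), central between the fingers. Its centre is at z ≈ 0.092. I'll descend and close on it.

>>> arm_command:
  motion:
    - {"x": -1,"y": 3,"z": 30,"rx": 0,"ry": 0,"rz": 0,"hand": -0.4}
    - {"x": -1,"y": 3,"z": 60,"rx": 0,"ry": 0,"rz": 0,"hand": -0.4}
    - {"x": -1,"y": 3,"z": 62,"rx": 0,"ry": 0,"rz": 0,"hand": 0}
    - {"x": -1,"y": 3,"z": 62,"rx": 0,"ry": 0,"rz": 0,"hand": 0.8}
    - {"x": -1,"y": 3,"z": 62,"rx": 0,"ry": 0,"rz": 0,"hand": 0.8}
    - {"x": -1,"y": 3,"z": 62,"rx": 0,"ry": 0,"rz": 0,"hand": 0.8}
    - {"x": -1,"y": 3,"z": 62,"rx": 0,"ry": 0,"rz": 0,"hand": 0.8}
  force: 25

```text
clock: 12.65
tcp_pos: [0.4986, -0.2402, 0.0768]
orientation: [0.001, 0.753, 0.658, 0.0]
wrist_force: [-0.7, -0.5, 0.6]
finger_gap: 0.0086
```

```bash
python3 - <<'E'
from h import *
mv(.4957,-.2385,.072,-7.8)
s=get_state();a=np.radians(-7.8);Rm=np.array([[np.cos(a),np.sin(a)],[-np.sin(a),np.cos(a)]])
L=Rm@(s['tcp_pos'][:2]*1000-np.array([614,-140.6]));z=s['tcp_pos'][2]*1000+19
print(L,z,'q from x',np.arccos(-L[0]/110),'from z',np.arcsin((z-55)/110))
cam('wrist','w8.png')
E
```

```text
shift [ 1.3 -3.2  4.8] rot [0.07 0.03 0.04] | tcp [ 0.4986 -0.2402  0.0768] psi -7.8 F [-0.7 -0.5  0.6] gap 0.0086 t 12.65
[-100.77368846 -114.32927606] 95.78468337005975 q from x 0.4124925018914278 from z 0.3798378147387216
```

View pics/w8.png

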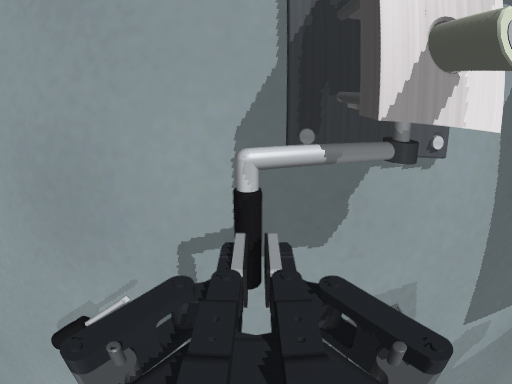

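The gap is 8.6 mm, so the 16 mm bar isn't between the pads. I'll measure where it went.

```bash
python3 - <<'E'
from h import *
a=np.radians(-7.8);Rm=np.array([[np.cos(a),np.sin(a)],[-np.sin(a),np.cos(a)]])
B=Rm@np.array([614,-140.6])
p=cam('wrist')
W,u,v=wworld(p);L=W[:,:2]*1000@Rm.T-B
for (c,r) in [(248,200),(248,215),(248,230),(252,260),(254,280),(240,270),(270,270),(250,160),(330,153),(242,250)]:
    k=(u==c)&(v==r);print(c,r,L[k].round(1),W[k,2].round(4))
p=cam('scene','s8.png')
cv2.imwrite('pics/s8c.png',cv2.resize(p['image'][90:190,170:320],None,fx=5,fy=5)[:,:,::-1])
p=cam('top');cv2.imwrite('pics/t8c.png',cv2.resize(p['image'][170:290,290:430],None,fx=5,fy=5)[:,:,::-1])
E
```

```text
248 200 [[-106.9  -87.1]] [0.0981]
248 215 [[-107.   -96.1]] [0.0969]
248 230 [[-107.1 -104.5]] [0.098]
252 260 [[-105.  -123.6]] [0.0981]
254 280 [[-103.9 -138.1]] [0.0976]
240 270 [[-109.6 -105.4]] [0.1347]
270 270 [[ -96.8 -104.7]] [0.1357]
250 160 [[-105.8  -66.7]] [0.0952]
330 153 [[-61.2 -65.7]] [0.0807]
242 250 [[-109.4 -104.1]] [0.1199]
```

View pics/s8c.png

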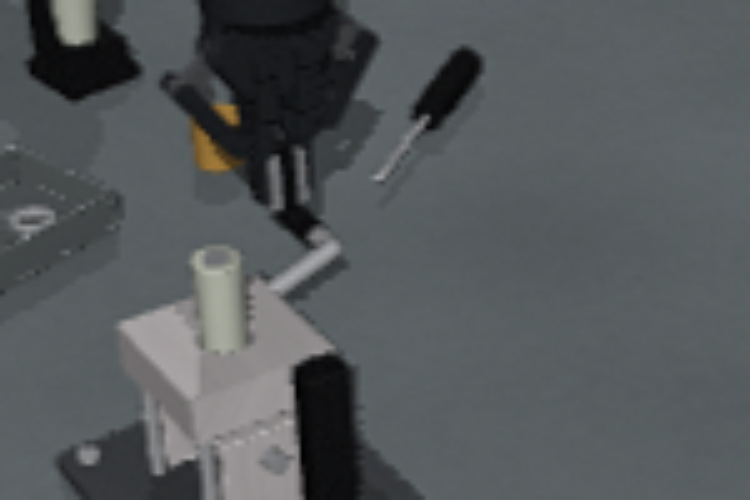

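View pics/t8c.png

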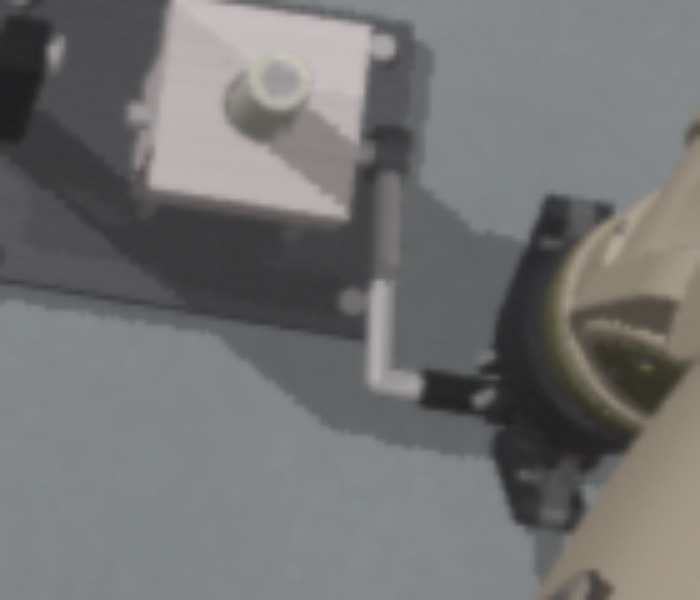

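```bash
python3 - <<'E'
from h import *
a=np.radians(-7.8);Rm=np.array([[np.cos(a),np.sin(a)],[-np.sin(a),np.cos(a)]])
B=Rm@np.array([614,-140.6])
p=cam('scene');W,u,v=world(p);L=W[:,:2]*1000@Rm.T-B
for v0 in range(118,140,2):
    print(v0,[(c,L[k][0].round(0).tolist(),round(float(W[k,2][0])*1000)) for c in range(222,240,3) for k in [(u==c)&(v==v0)] if k.any()])
g=p['image'][105:155,205:255];cv2.imwrite('pics/s9c.png',cv2.resize(g,None,fx=12,fy=12,interpolation=cv2.INTER_CUBIC)[:,:,::-1])
E
```

```text
118 [(222, [-84.0, -100.0], 150), (225, [-94.0, -100.0], 148), (228, [-108.0, -110.0], 138), (231, [-113.0, -101.0], 141), (234, [-241.0, -315.0], 1), (237, [-250.0, -309.0], 1)]
120 [(222, [-85.0, -102.0], 143), (225, [-93.0, -100.0], 141), (228, [-107.0, -108.0], 133), (231, [-115.0, -105.0], 132), (234, [-233.0, -301.0], 1), (237, [-244.0, -299.0], -1)]
122 [(222, [-86.0, -106.0], 134), (225, [-94.0, -103.0], 133), (228, [-106.0, -107.0], 128), (231, [-114.0, -104.0], 126), (234, [-225.0, -287.0], 3), (237, [-233.0, -281.0], 3)]
124 [(225, [-94.0, -103.0], 127), (228, [-103.0, -103.0], 124), (231, [-112.0, -101.0], 121), (234, [-221.0, -281.0], -1), (237, [-229.0, -274.0], 0)]
126 [(222, [-86.0, -107.0], 121), (225, [-92.0, -102.0], 121), (228, [-105.0, -107.0], 114), (231, [-112.0, -102.0], 114), (234, [-212.0, -265.0], 2), (237, [-222.0, -264.0], -1)]
128 [(222, [-84.0, -105.0], 116), (225, [-91.0, -100.0], 116), (228, [-107.0, -112.0], 105), (231, [-113.0, -104.0], 107), (234, [-205.0, -254.0], 2), (237, [-214.0, -250.0], 1)]
130 [(222, [-84.0, -105.0], 109), (225, [-92.0, -102.0], 108), (228, [-106.0, -112.0], 98), (231, [-112.0, -103.0], 101), (234, [-199.0, -244.0], 1), (237, [-210.0, -243.0], -2)]
132 [(222, [-160.0, -258.0], 0), (225, [-93.0, -106.0], 99), (228, [-102.0, -104.0], 97), (231, [-109.0, -99.0], 97), (234, [-194.0, -236.0], -1), (237, [-202.0, -229.0], 0)]
134 [(222, [-152.0, -242.0], 3), (225, [-162.0, -240.0], 0), (228, [-98.0, -98.0], 95), (231, [-103.0, -89.0], 98), (234, [-109.0, -81.0], 100), (237, [-195.0, -217.0], 0)]
136 [(222, [-148.0, -235.0], 0), (225, [-153.0, -225.0], 3), (228, [-163.0, -222.0], 1), (231, [-99.0, -82.0], 96), (234, [-106.0, -77.0], 96), (237, [-189.0, -208.0], -1)]
138 [(222, [-141.0, -223.0], 1), (225, [-150.0, -220.0], -1), (228, [-157.0, -212.0], 1), (231, [-99.0, -83.0], 88), (234, [-101.0, -68.0], 95), (237, [-107.0, -62.0], 96)]
```

View pics/s9c.png

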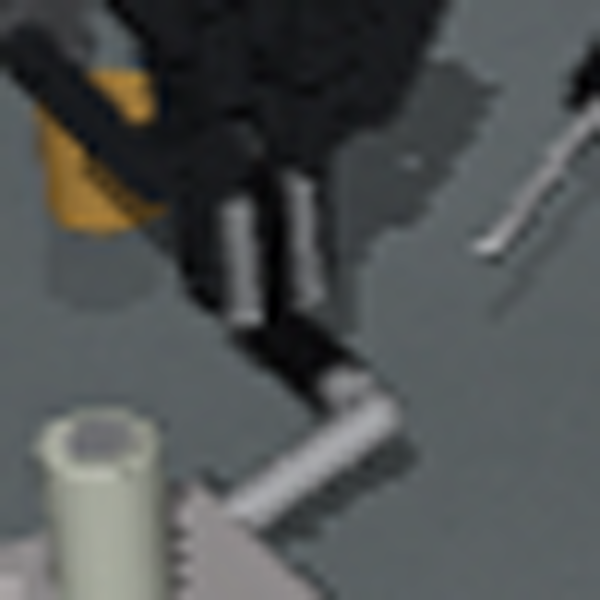

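```bash
python3 - <<'E'
from h import *
a=np.radians(-7.8);Rm=np.array([[np.cos(a),np.sin(a)],[-np.sin(a),np.cos(a)]])
B=Rm@np.array([614,-140.6])
p=cam('wrist');W,u,v=wworld(p);L=W[:,:2]*1000@Rm.T-B
for c in (226,234,241,243,255,268,273,280,288):
    print(c,[(r,L[k][0].round(0).tolist(),round(float(W[k,2][0])*1000)) for r in range(228,300,8) for k in [(u==c)&(v==r)] if k.any()])
g=p['image'][180:320,190:330];cv2.imwrite('pics/w9c.png',cv2.resize(g,None,fx=4,fy=4,interpolation=cv2.INTER_CUBIC)[:,:,::-1])
print(env.tcp_to_grasp,[x for x in dir(env) if x[0]!='_'])
E
```

```text
226 [(228, [-130.0, -152.0], -1), (236, [-131.0, -160.0], -1), (244, [-119.0, -108.0], 107), (252, [-118.0, -107.0], 116), (260, [-117.0, -107.0], 123), (268, [-117.0, -108.0], 129), (276, [-115.0, -101.0], 145), (284, [-115.0, -103.0], 148), (292, [-114.0, -102.0], 154)]
234 [(228, [-123.0, -152.0], -1), (236, [-123.0, -160.0], 0), (244, [-114.0, -103.0], 115), (252, [-113.0, -104.0], 121), (260, [-113.0, -104.0], 129), (268, [-112.0, -104.0], 135), (276, [-112.0, -103.0], 142), (284, [-111.0, -101.0], 149), (292, [-111.0, -103.0], 153)]
241 [(228, [-111.0, -104.0], 96), (236, [-111.0, -104.0], 105), (244, [-110.0, -103.0], 115), (252, [-110.0, -104.0], 121), (260, [-110.0, -104.0], 128), (268, [-109.0, -104.0], 134), (284, [-109.0, -108.0], 140), (292, [-109.0, -109.0], 145)]
243 [(228, [-110.0, -103.0], 98), (236, [-110.0, -104.0], 106), (244, [-109.0, -103.0], 114), (252, [-109.0, -103.0], 122), (260, [-109.0, -104.0], 128), (268, [-109.0, -103.0], 136), (276, [-109.0, -108.0], 135), (284, [-109.0, -112.0], 136), (292, [-109.0, -116.0], 136)]
255 [(228, [-104.0, -104.0], 96), (23
[... 621 characters left out ...]
95.0, -104.0], 128), (268, [-96.0, -103.0], 136), (276, [-96.0, -102.0], 143), (284, [-96.0, -103.0], 147), (292, [-97.0, -105.0], 150)]
280 [(228, [-81.0, -151.0], 1), (236, [-81.0, -159.0], 1), (244, [-91.0, -108.0], 107), (252, [-91.0, -108.0], 115), (260, [-92.0, -104.0], 128), (268, [-93.0, -104.0], 135), (276, [-93.0, -103.0], 143), (284, [-94.0, -103.0], 147), (292, [-94.0, -103.0], 152)]
288 [(228, [-74.0, -152.0], -1), (236, [-74.0, -159.0], 1), (244, [-87.0, -108.0], 107), (252, [-87.0, -107.0], 116), (260, [-88.0, -108.0], 123), (268, [-89.0, -108.0], 129), (276, [-90.0, -102.0], 144), (284, [-91.0, -103.0], 148), (292, [-91.0, -103.0], 152)]
0.0187 ['MotionError', 'tcp_to_grasp']
```

View pics/w9c.png

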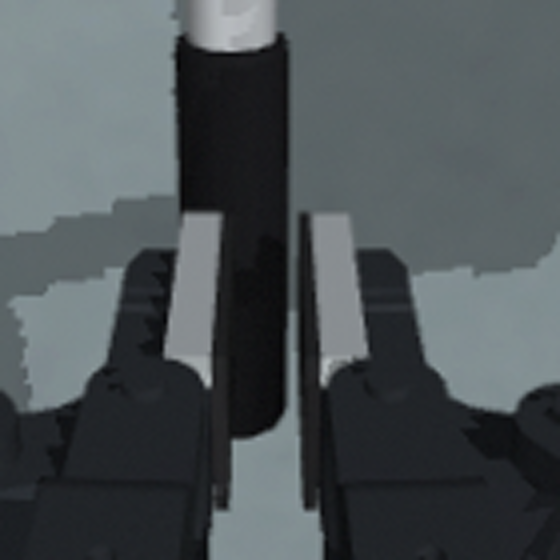

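The wrist depth shows the pad tips at z ≈ 0.103, just above the bar's top at 0.098, with the bar about 3.5 mm off-centre. So the tips sit about 26 mm behind the reported TCP. I'll open, go lower and shift across to centre on the bar.

>>> arm_command:
  motion:
    - {"x": 0,"y": -2,"z": -5,"rx": 0,"ry": 0,"rz": 0,"hand": -0.3}
    - {"x": 0,"y": -3.4,"z": -5,"rx": 0,"ry": 0,"rz": 0,"hand": -0.3}
    - {"x": 0,"y": -3.4,"z": -5,"rx": 0,"ry": 0,"rz": 0,"hand": -0.3}
    - {"x": 0,"y": -3.4,"z": 10,"rx": 0,"ry": 0,"rz": 0,"hand": -0.3}
    - {"x": 0,"y": -3.4,"z": 26,"rx": 0,"ry": 0,"rz": 0,"hand": -0.3}
    - {"x": 0,"y": -3.4,"z": 26,"rx": 0,"ry": 0,"rz": 0,"hand": -0.3}

```text
clock: 13.7
tcp_pos: [0.4931, -0.2382, 0.0476]
orientation: [-0.002, 0.753, 0.658, -0.001]
wrist_force: [-0.6, 1.0, -0.5]
finger_gap: 0.0555
```

```bash
cat > st.py <<'E'
from h import *
import sys
mv(.4957,-.2385,.052,-7.8)
s=get_state();a=np.radians(-7.8);Rm=np.array([[np.cos(a),np.sin(a)],[-np.sin(a),np.cos(a)]])
L=Rm@(s['tcp_pos'][:2]*1000-np.array([614,-140.6]));print('tcp in lift',L.round(1),(s['tcp_pos'][2]*1000).round(1))
p=cam('wrist',sys.argv[1])
E
python3 st.py w10.png
```

```text
shift [ 0.1  2.6 -4.4] rot [-0.23 -0.12  0.04] | tcp [ 0.4931 -0.2382  0.0476] psi -7.8 F [-0.6  1.  -0.5] gap 0.0555 t 13.7
tcp in lift [-106.5 -113.1] 47.6
```

View pics/w10.png

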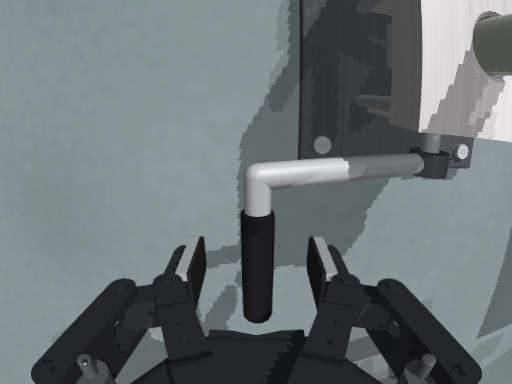

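The bar, in column 258, is now centred between the pads at columns 203 and 313. I'll close on it.

>>> arm_command:
  motion:
    - {"x": 0,"y": 0,"z": 0,"rx": 0,"ry": 0,"rz": 0,"hand": 0.2}
    - {"x": 0,"y": 0,"z": 0,"rx": 0,"ry": 0,"rz": 0,"hand": 0.8}
    - {"x": 0,"y": 0,"z": 0,"rx": 0,"ry": 0,"rz": 0,"hand": 0.8}
    - {"x": 0,"y": 0,"z": 0,"rx": 0,"ry": 0,"rz": 0,"hand": 0.8}
    - {"x": 0,"y": 0,"z": 0,"rx": 0,"ry": 0,"rz": 0,"hand": 0.8}
  force: 25

```text
clock: 14.38
tcp_pos: [0.4936, -0.2394, 0.0501]
orientation: [-0.001, 0.753, 0.657, -0.001]
wrist_force: [-4.7, -0.7, 2.1]
finger_gap: 0.0154
```

```bash
python3 st.py w11.png;python3 - <<'E'
from h import *
a=np.radians(-7.8);Rm=np.array([[np.cos(a),np.sin(a)],[-np.sin(a),np.cos(a)]])
B=Rm@np.array([614,-140.6])
p=cam('wrist');W,u,v=wworld(p);L=W[:,:2]*1000@Rm.T-B
for lo in range(-150,-70,10):
    k=(L[:,0]<-80)&(L[:,0]>-125)&(L[:,1]>lo)&(L[:,1]<lo+10)&(W[:,2]>.06)&(W[:,2]<.125)
    if k.sum()>10: print(lo,k.sum(),'x',L[k,0].min().round(1),L[k,0].max().round(1),'z',np.percentile(W[k,2],[2,98]).round(4))
for c in (228,236,241,245,270,274,280): print(c,[(r,L[k][0].round(0).tolist(),round(float(W[k,2][0])*1000)) for r in range(220,300,8) for k in [(u==c)&(v==r)] if k.any()])
E
```

```text
shift [ 1.2  2.  -1.9] rot [-0.12  0.03  0.02] | tcp [ 0.4936 -0.2394  0.0501] psi -7.8 F [-4.7 -0.7  2.1] gap 0.0154 t 14.375
tcp in lift [-105.9 -114.3] 50.1
-150 160 x -115.2 -100.1 z [0.092  0.0975]
-140 415 x -115.5 -100.1 z [0.0918 0.098 ]
-130 663 x -117.8 -97.3 z [0.0923 0.1237]
-120 854 x -117.7 -97.4 z [0.0919 0.1194]
-110 3464 x -125.0 -80.0 z [0.0797 0.1244]
-100 632 x -115.2 -100.2 z [0.0914 0.098 ]
-90 707 x -115.0 -100.3 z [0.09   0.0978]
-80 762 x -113.5 -80.1 z [0.0852 0.0962]
228 [(220, [-130.0, -131.0], 1), (228, [-130.0, -139.0], 0), (236, [-131.0, -146.0], 0), (244, [-121.0, -104.0], 88), (252, [-121.0, -104.0], 95), (260, [-120.0, -104.0], 102), (268, [-119.0, -104.0], 109), (276, [-119.0, -103.0], 116), (284, [-118.0, -103.0], 122), (292, [-118.0, -103.0], 127)]
236 [(220, [-124.0, -132.0], 0), (228, [-124.0, -139.0], 0), (236, [-118.0, -104.0], 79), (244, [-117.0, -103.0], 89), (252, [-117.0, -104.0], 95), (260, [-116.0, -104.0], 103), (268, [-116.0, -104.0], 109), (276, [-116.0, -108.0], 110), (284, [-116.0, -112.0], 110), (292, [-117.0, -117.0], 109)]
241 [(
[... 748 characters left out ...]
92), (268, [-101.0, -115.0], 92), (276, [-101.0, -121.0], 91), (284, [-101.0, -125.0], 93), (292, [-100.0, -131.0], 92)]
274 [(220, [-94.0, -131.0], 1), (228, [-93.0, -138.0], 1), (236, [-98.0, -104.0], 80), (244, [-99.0, -104.0], 88), (252, [-99.0, -104.0], 95), (260, [-100.0, -103.0], 103), (268, [-100.0, -104.0], 109), (276, [-100.0, -108.0], 109), (284, [-100.0, -112.0], 109), (292, [-99.0, -118.0], 108)]
280 [(220, [-89.0, -131.0], 1), (228, [-89.0, -139.0], 1), (236, [-95.0, -104.0], 80), (244, [-96.0, -104.0], 88), (252, [-96.0, -104.0], 95), (260, [-97.0, -104.0], 103), (268, [-97.0, -104.0], 109), (276, [-98.0, -102.0], 117), (284, [-98.0, -104.0], 120), (292, [-99.0, -103.0], 127)]
```

View pics/w11.png

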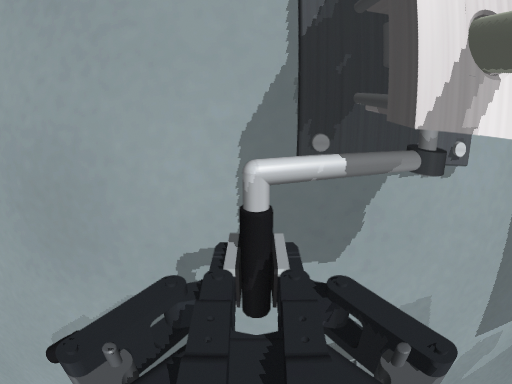

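The bar is held with a 15.4 mm gap, at q ≈ 0.32. I'll swing up along the arc, first to q ≈ 0.95.

>>> arm_command:
  motion:
    - {"x": 0,"y": 2.4,"z": -6.5,"rx": 0,"ry": 0,"rz": 0,"hand": 0.8}
    - {"x": 0,"y": 5.2,"z": -12.9,"rx": 0,"ry": 0,"rz": 0,"hand": 0.8}
    - {"x": 0,"y": 8.3,"z": -19,"rx": 0,"ry": 0,"rz": 0,"hand": 0.8}
    - {"x": 0,"y": 11.9,"z": -24.9,"rx": 0,"ry": 0,"rz": 0,"hand": 0.8}
    - {"x": 0,"y": 15.8,"z": -30.6,"rx": 0,"ry": 0,"rz": 0,"hand": 0.8}
    - {"x": 0,"y": 20.1,"z": -36.1,"rx": 0,"ry": 0,"rz": 0,"hand": 0.8}
    - {"x": 0,"y": 24.7,"z": -41.3,"rx": 0,"ry": 0,"rz": 0,"hand": 0.8}
    - {"x": 0,"y": 29.7,"z": -46.1,"rx": 0,"ry": 0,"rz": 0,"hand": 0.8}
    - {"x": 0,"y": 34.9,"z": -50.7,"rx": 0,"ry": 0,"rz": 0,"hand": 0.8}
    - {"x": 0,"y": 40.4,"z": -54.9,"rx": 0,"ry": 0,"rz": 0,"hand": 0.8}
  force: 40

```text
clock: 15.72
tcp_pos: [0.5286, -0.2443, 0.1053]
orientation: [-0.004, 0.754, 0.657, -0.004]
wrist_force: [-21.0, -0.1, 13.9]
finger_gap: 0.0146
```

```bash
python3 st.py w12.png;python3 - <<'E'
from h import *
a=np.radians(-7.8);Rm=np.array([[np.cos(a),np.sin(a)],[-np.sin(a),np.cos(a)]])
B=Rm@np.array([614,-140.6])
p=cam('wrist');W,u,v=wworld(p);L=W[:,:2]*1000@Rm.T-B
for lo in range(-150,-70,10):
    k=(L[:,0]<-30)&(L[:,0]>-95)&(L[:,1]>lo)&(L[:,1]<lo+10)&(W[:,2]>.10)&(W[:,2]<.175)
    if k.sum()>10: print(lo,k.sum(),'x',L[k,0].min().round(1),L[k,0].max().round(1),'z',np.percentile(W[k,2],[2,98]).round(4))
k=(W[:,2]>.1)&(W[:,2]<.125)&(abs(L[:,0])<45)&(L[:,1]>-45)&(L[:,1]<45);print('stage z',np.median(W[k,2]))
E
```

```text
shift [  1.3 -32.8  53.7] rot [-0.67  0.07 -0.05] | tcp [ 0.5286 -0.2443  0.1053] psi -7.9 F [-21.   -0.1  13.9] gap 0.0146 t 15.725
tcp in lift [ -70.5 -114.4] 105.3
-150 157 x -79.4 -63.7 z [0.1427 0.1496]
-140 395 x -79.3 -63.9 z [0.1431 0.1499]
-130 592 x -80.6 -60.8 z [0.1438 0.1744]
-120 796 x -80.4 -61.0 z [0.1436 0.1745]
-110 3224 x -94.9 -32.3 z [0.1354 0.1746]
-100 597 x -79.2 -63.8 z [0.1433 0.1498]
-90 682 x -79.1 -63.9 z [0.1415 0.1497]
-80 667 x -76.9 -33.8 z [0.1078 0.1481]
stage z 0.11405189048381431
```

View pics/w12.png

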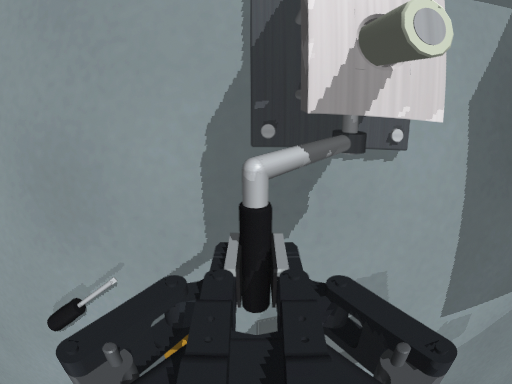

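The lever follows, with q ≈ 0.9 from both the geometry and the stage height. The force shows that the true pivot is about 2 mm nearer in x than my estimate. I'll correct the arc and continue to about q = 1.5.

>>> arm_command:
  motion:
    - {"x": 0,"y": 1.8,"z": -3.5,"rx": 0,"ry": 0,"rz": 0,"hand": 0.8}
    - {"x": 0,"y": 8.8,"z": -7.7,"rx": 0,"ry": 0,"rz": 0,"hand": 0.8}
    - {"x": 0,"y": 16.2,"z": -11.5,"rx": 0,"ry": 0,"rz": 0,"hand": 0.8}
    - {"x": 0,"y": 23.8,"z": -14.5,"rx": 0,"ry": 0,"rz": 0,"hand": 0.8}
    - {"x": 0,"y": 31.6,"z": -17.1,"rx": 0,"ry": 0,"rz": 0,"hand": 0.8}
    - {"x": 0,"y": 39.7,"z": -19,"rx": 0,"ry": 0,"rz": 0,"hand": 0.8}
    - {"x": 0,"y": 47.8,"z": -20.4,"rx": 0,"ry": 0,"rz": 0,"hand": 0.8}
    - {"x": 0,"y": 56,"z": -21.2,"rx": 0,"ry": 0,"rz": 0,"hand": 0.8}
    - {"x": 0,"y": 56,"z": -21.2,"rx": 0,"ry": 0,"rz": 0,"hand": 0.8}
    - {"x": 0,"y": 56,"z": -21.2,"rx": 0,"ry": 0,"rz": 0,"hand": 0.8}
  force: 40

```text
clock: 17.08
tcp_pos: [0.5898, -0.2526, 0.1277]
orientation: [0.0, 0.753, 0.658, -0.0]
wrist_force: [-6.1, 0.6, 6.0]
finger_gap: 0.0146
```

```bash
cat > lv.py <<'E'
from h import *
import sys
a=np.radians(-7.8);Rm=np.array([[np.cos(a),np.sin(a)],[-np.sin(a),np.cos(a)]])
B=Rm@np.array([614,-140.6])
p=cam('wrist',sys.argv[1]);W,u,v=wworld(p);L=W[:,:2]*1000@Rm.T-B
for lo in range(-150,-60,10):
    k=(L[:,0]<20)&(L[:,0]>-35)&(L[:,1]>lo)&(L[:,1]<lo+10)&(W[:,2]>.12)&(W[:,2]<.195)
    if k.sum()>10: print(lo,k.sum(),'x',L[k,0].min().round(1),L[k,0].max().round(1),'z',np.percentile(W[k,2],[2,98]).round(4))
k=(W[:,2]>.1)&(W[:,2]<.125)&(abs(L[:,0])<50)&(L[:,1]>-50)&(L[:,1]<45);print('stage z',np.median(W[k,2]),'x',np.percentile(L[k,0],[.5,99.5]),'n',k.sum())
k=(W[:,2]>.125)&(W[:,2]<.15)&(abs(L[:,0])<20)&(abs(L[:,1])<20)
if k.sum()>20: print('plug c',fitcirc(L[k]))
k=(abs(L[:,0])<20)&(abs(L[:,1])<20);print('plug top',np.percentile(W[k,2],[90,99]))
E
python3 st.py w13.png; python3 lv.py w13b.png
```

```text
shift [  1.3 -95.2  75.8] rot [-0.01  0.04  0.03] | tcp [ 0.5898 -0.2526  0.1277] psi -7.8 F [-6.1  0.6  6. ] gap 0.0146 t 17.075
tcp in lift [  -8.7 -114.2] 127.7
-150 161 x -18.3 -2.8 z [0.1657 0.1729]
-140 407 x -18.2 -2.9 z [0.1668 0.1732]
-130 568 x -19.6 -1.5 z [0.1671 0.1877]
-120 742 x -19.7 -1.4 z [0.1678 0.193 ]
-110 2895 x -34.9 18.3 z [0.1571 0.1945]
-100 630 x -18.3 -2.9 z [0.1655 0.1732]
-90 681 x -18.1 -3.1 z [0.1653 0.173 ]
-80 566 x -16.5 -4.7 z [0.166  0.1714]
-70 867 x -16.4 -2.5 z [0.1231 0.171 ]
stage z 0.11666251737796468 x [-45.22180379  38.09424868] n 12868
plug c (array([-3.37946761, -0.93732426]), np.float64(12.845236187633693))
plug top [0.1655258  0.16647958]
```

View pics/w13.png

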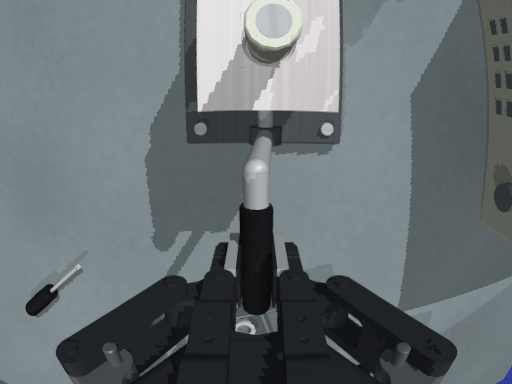

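The lever is near upright. In the wrist frame the bar's centre is 7.0 mm short of the bore plane, giving q ≈ 1.507, and kinematics say 6.7 mm. The plug is still seated and rose with the stage. Now the last 7 mm.

>>> arm_command:
  motion:
    - {"x": 0,"y": 3,"z": 0,"rx": 0,"ry": 0,"rz": 0,"hand": 0.8}
    - {"x": 0,"y": 5,"z": 0,"rx": 0,"ry": 0,"rz": 0,"hand": 0.8}
    - {"x": 0,"y": 6.8,"z": 0,"rx": 0,"ry": 0,"rz": 0,"hand": 0.8}
    - {"x": 0,"y": 6.8,"z": 0,"rx": 0,"ry": 0,"rz": 0,"hand": 0.8}
    - {"x": 0,"y": 6.8,"z": 0,"rx": 0,"ry": 0,"rz": 0,"hand": 0.8}
    - {"x": 0,"y": 6.8,"z": 0,"rx": 0,"ry": 0,"rz": 0,"hand": 0.8}

```text
clock: 17.92
tcp_pos: [0.5956, -0.2533, 0.1276]
orientation: [-0.001, 0.753, 0.657, -0.001]
wrist_force: [-8.0, -0.0, 7.6]
finger_gap: 0.0147
```

```bash
python3 st.py w14.png; python3 lv.py w14b.png; python3 -c "
from h import *
p=cam('scene','s14.png');cv2.imwrite('pics/s14c.png',cv2.resize(p['image'][60:300,140:400],None,fx=2.5,fy=2.5)[:,:,::-1])"
```

```text
shift [   1.2 -100.8   75.8] rot [-0.11  0.04  0.02] | tcp [ 0.5956 -0.2533  0.1276] psi -7.8 F [-8.  -0.   7.6] gap 0.0147 t 17.925
tcp in lift [  -2.9 -114.2] 127.6
-150 157 x -12.9 3.0 z [0.1664 0.1733]
-140 418 x -12.9 3.0 z [0.1665 0.1734]
-130 560 x -13.7 4.4 z [0.1673 0.1879]
-120 744 x -13.7 4.5 z [0.1682 0.1927]
-110 2915 x -33.8 20.0 z [0.1568 0.1946]
-100 625 x -12.4 3.0 z [0.1657 0.1735]
-90 700 x -12.7 2.8 z [0.165  0.1732]
-80 573 x -10.7 1.2 z [0.1658 0.1717]
-70 858 x -10.5 1.1 z [0.1238 0.1713]
stage z 0.11667144883207299 x [-45.26539497  38.02029305] n 12895
plug c (array([-3.37629689, -0.95290544]), np.float64(12.82765014008682))
plug top [0.16556209 0.16655789]
```

View pics/w14.png

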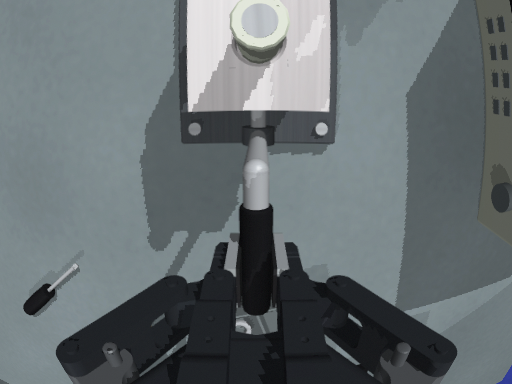

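View pics/s14c.png

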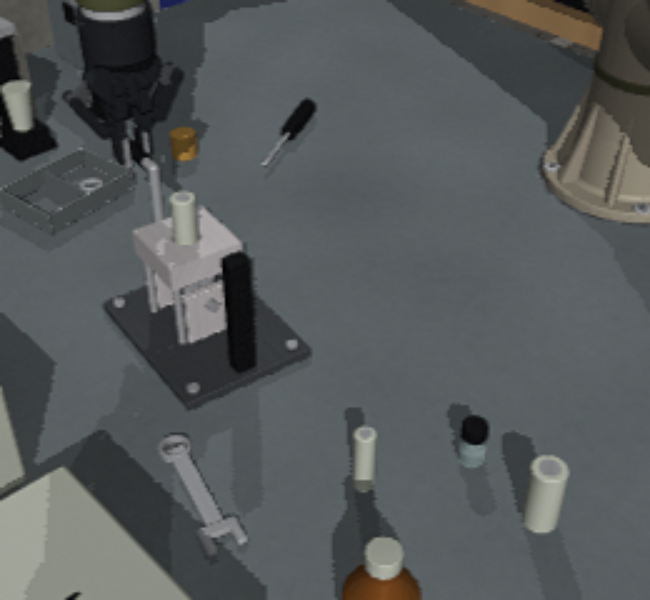

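The bar is 1.4 mm short of the plane (q ≈ 1.558). The plug is seated, and the thin plug, thick plug, vial and bottle are all standing. A small final nudge follows.

>>> arm_command:
  motion:
    - {"x": 0,"y": 1.4,"z": 0,"rx": 0,"ry": 0,"rz": 0,"hand": 0.8}
    - {"x": 0,"y": 1.4,"z": 0,"rx": 0,"ry": 0,"rz": 0,"hand": 0.8}
    - {"x": 0,"y": 1.4,"z": 0,"rx": 0,"ry": 0,"rz": 0,"hand": 0.8}
    - {"x": 0,"y": 1.4,"z": 0,"rx": 0,"ry": 0,"rz": 0,"hand": 0.8}

```text
clock: 18.58
tcp_pos: [0.5966, -0.2535, 0.1276]
orientation: [-0.001, 0.753, 0.657, -0.001]
wrist_force: [-9.3, 0.4, 8.7]
finger_gap: 0.014
```

```bash
python3 st.py w15.png; python3 lv.py w15b.png | grep -v '^-1[0123]0'; python3 -c "
from h import *
a=np.radians(-7.8)
p=cam('wrist');W,u,v=wworld(p)
k=(W[:,2]>.112)&(W[:,2]<.12);print(k.sum())
import math
Rm=np.array([[np.cos(a),np.sin(a)],[-np.sin(a),np.cos(a)]]);L=W[:,:2]*1000@Rm.T-Rm@np.array([614,-140.6])
k&=(abs(L[:,0])<50)&(abs(L[:,1])<50)
xb=np.round(L[:,1]/2)
ys=[i for i in np.unique(xb[k]) if (k&(xb==i)).sum()>60]
for f in (np.min,np.max): print('edge slope deg',np.degrees(np.polyfit([2*i for i in ys],[f(L[k&(xb==i),0]) for i in ys],1)[0]))
kb=(L[:,1]<-88)&(L[:,1]>-150)&(abs(L[:,0]+4)<20)&(W[:,2]>.168)&(W[:,2]<.178)
print('bar slope',np.degrees(np.polyfit(L[kb,1],L[kb,0],1)[0]))"
```

```text
shift [   1.2 -101.8   75.9] rot [-0.16  0.04  0.01] | tcp [ 0.5966 -0.2535  0.1276] psi -7.8 F [-9.3  0.4  8.7] gap 0.014 t 18.575
tcp in lift [  -2.  -114.2] 127.6
-150 157 x -12.0 4.0 z [0.1661 0.1733]
-140 412 x -11.9 3.9 z [0.1661 0.1733]
-90 692 x -11.7 3.8 z [0.1649 0.1733]
-80 589 x -9.6 2.2 z [0.1662 0.1717]
-70 854 x -9.5 1.8 z [0.1239 0.1714]
stage z 0.11667922183554733 x [-45.18309738  38.13285664] n 12898
plug c (array([-3.39979891, -1.11451589]), np.float64(12.6777731072622))
plug top [0.16556358 0.16662558]
12843
edge slope deg -0.2845099072065546
edge slope deg 0.08361894495865366
bar slope -0.16813522721916097
```

The lever is within about 0.01 rad of upright, on the near side, and held steady. Handing in.

```bash
python3 -c "
from h import *
print(hand_in())"
```

```text
the job is handed in; nothing more can be done
None
```

I seated the 26 mm plug in the bore with the stage down and let go of it. I then swung the lever to about upright and handed the job in at about 18.7 s with the gripper still holding it; the hand-in gave no verdict.

- **Plug:** I picked it by size from the depth images, and the gripper gap of about 25 mm agreed. It met the bore floor at the predicted height with 8 N. After release it stood upright, and it rose with the stage.
- **Lever:** the last wrist-camera measurement put it at q ≈ 1.56–1.57, just short of upright. The stage top measured 116.7 mm against the 117 mm expected at highest lift. The grip force was set to 40 N, and the wrist force reading was about 13 N.
- **Bystanders:** in the last scene view, taken just before the final 1.4 mm lever nudge, the other two plugs and the vial were standing. Only the top of the bottle was in the crop I viewed, and it looked undisturbed.

**What went wrong or disagreed:**
- The first move was refused because its rows lacked some keys.
- The first grasp of the lever closed just above the bar, because the finger tips sat about 26 mm behind the reported TCP. I corrected the height and regripped.
- On the first part of the swing, wrist force rose to about 25 N, because the lever's pivot was about 2 mm off my estimate. I corrected the arc for the rest.

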